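# Load a bar in the ratchet feeder and feed it four clicks

## Robot

A 7-joint arm with a two-finger parallel gripper is mounted at the origin on a cart in front of the work surface, level with it; the furniture and walls round the work are solid. World frame = base frame: x ahead of the robot, y to its left, z up, the work surface at z = 0. Lengths are in m, angles in rad, forces in N, time in s.
With the tool pointing down it reaches from about 0.425 to 0.875 m from the base axis. Payload 4.7 kg.
Tool frame: the origin (TCP) lies midway between the tips of the shut fingers; the grasp point (between the pads) lies 19 mm behind it; x points along the fingers, y is the direction in which the jaws open and shut, and the axes are right-handed (so a half turn about x gives the same grasp; the last joint's range is limited). The gripper opens to 87 mm and grips with 3 to 60 N. Pads are 19 mm wide; open, the fingers measure 117 mm over their backs; the gripper's body (75 mm by 190 mm) begins 51 mm behind the grasp point.
Start: joints at [1.271, 0.321, -0.07, 1.45, 0.023, 1.371, -0.057], TCP at [0.201, -0.618, 0.223] pointing down, gripper open.
Joint ranges: [-2.86, 2.86], [-0.3, 2.09], [-1.38, 1.24], [0.06, 2.45], [-1.56, 4.7], [0.09, 2.05], [-2.69, 2.69]. Speed limits (rad/s): [2.57, 2.57, 3.14, 3.14, 3.14, 3.14, 3.14].

## Interface

Orientations are given as a rotation vector (axis times angle).
In Python, from bench import ctrl gives the robot as it stands. The module is installed in compiled form; this text tells all that it offers.
- The arm moves only by the shell command python3 -m jog 'ROWS' [FORCE]. ROWS is JSON, a list of rows, each an object with "rot": the turn, a rotation vector about the tool's x, y, z in units of 5 degrees (1.0 is 5 degrees), a list of three; "travel": the shift along the tool's x, y, z in units of 0.3 m (1.0 is 0.3 m), a list of three; "jaw": the closure, from -1 (fully open) to 1 (shut), so that 0 is half open. In form: [{"rot": [ax, ay, az], "travel": [tx, ty, tz], "jaw": jaw}, ...]. A call has 1 to 8 rows; each row shifts and turns the commanded pose from where the row before left it, along the tool's axes as they then stand; what a row does not reach is not made up. A row lasts 1/10 s, in which the tool goes at most 50 mm and 8.59 degrees, less where a joint would pass 70% of its speed; a pose out of reach is approached as far as the arm can. A call with a number of a shift or a turn outside -1 to 1 is refused whole. A call with a gripper value outside its range is refused whole. The fingers move at their own pace and stop on an object; FORCE is the grip in N (left out, the last holds). Time passes only in rows, so rows that do not move let the fingers close. It gives the time, the measured TCP pose, the force and the opening at its end, in the units of the state.
- ctrl.get_state(): the state, without advancing time (a new reading comes with each control period).
- ctrl.get_image(name): name is "scene" or "top"; returns the picture (480x640x3 uint8, red, green, blue); there is no depth.
- ctrl.camera_model(name): a dict with "mtx" (3x3 intrinsics, pixels), "extrinsics" (4x4, takes a point from world to camera coordinates). Camera axes: x right, y up, looking along -z (the intrinsics and any distortion apply to the point x, -y, -z); pixel columns grow to the right and rows downward; lengths in m; the calibration is good to about 2 mm. A picture is of the moment at which its call begins. camera_model takes no time and is no camera call.
- ctrl.close_job(): hands the job in, once; it reports no verdict.
The state is a dict: "time": time; "joint_positions": joint angles; "qd": joint speeds; "joint_torque": joint torques, N m; "position": TCP position; "tool_rot": TCP orientation; "ft_force": force on the tool from outside, world axes, zero at the start; "torque": the same for the moment, N m; "grip_width": opening from 0.0 (shut) to 1.0 (fully open).
Only numpy, scipy, OpenCV 4.12 (cv2) and the standard library are available. Lean on these libraries where they do the work, as an engineer would, in place of code of your own. Each camera call takes 0.05 s, during which the arm holds its last target.

## Task

Pick the short flat steel bar out of the stock bin, leaving the other parts in the bin, and lay it flat in the guide channel of the blue bar feeder with its end close in front of the brass pusher while the lever is at rest. Then swing the red lever by its black knob exactly four clicks, so that the pusher feeds the bar out for tacking; a bar fed too far is scrap. The lever springs back when let go, so finish while still holding the knob at the fourth click: do not let go at the end.

Things in the scene. Friction and masses are not known exactly. Their poses are not given: they have to be found in the camera images.
- short_bar: Short flat bar of dark, rust-stained steel, 16 x 110 x 8 mm, about 0.1 kg, lying flat in the stock bin. Origin at the centre of its underside; its length is along its own y, its thickness along z. Either end may go first.
- stock_bin: Grey open-topped bin fixed to the table, 225 x 200 x 36 mm outside, walls and floor 4 mm thick. Origin at the centre of its underside, 225 mm along its x, which points roughly to the robot's left. Its five parts lie side by side, at least about 20 mm clear on each side of the bar.
- centre_punch: Black centre punch, 12 x 113 x 12 mm, long along its y, origin under its middle; stays in the bin.
- bolt_m16: Bright hexagon-head bolt, 24 x 81 x 28 mm, long along its y, origin under its middle; stays in the bin.
- nut_m20: Bright nut, 34 x 30 x 16 mm, origin under its middle; stays in the bin.
- nut_m16: Smaller bright nut, 27 x 24 x 13 mm, origin under its middle; stays in the bin.
- feeder: Ratchet bar feeder fixed to the table: blue base plate, top 8 mm up, x -70..+90, y -175..+90 mm about its origin (on its underside). Turned up to 0.2 rad. Channel along its y at x = +45 mm: two pairs of low steel rails (y -35..-5 and +55..+85 mm), 23 mm apart at the foot, flared mouths, tops 21 mm up; the 60 mm between the pairs is open for fingers.
- nest (a point): Point on the base plate in the channel (feeder x +45, y +20, z +8 mm), axes as the feeder: the bar's underside centre when its end touches the pusher at rest. Lay the bar with its centre here or up to 20 mm farther along feeder +y (about 6 mm is safe); the pusher takes up the gap.
- pusher_face (a point): Middle of the face of the brass pusher block in the channel, 18 mm wide, which pushes the bar's end. At feeder y -35 mm with the lever at rest; moves to feeder +y by 36 mm per rad of lever, 9 mm per click. It goes back with the lever, but the bar stays where it was pushed.
- lever_pivot (a point): Point on the lever's vertical axis, 65 mm above the table, the height of the middle of the knob. At rest the knob lies, seen from here, 0.5 rad to the feeder's +y side of the feeder's -x direction.
- knob_grip (a point): Middle of the black upright knob on the free end of the red lever, on the knob's axis, 120 mm from the pivot, 65 mm above the table. The knob is round, 22 mm across, 41 to 84 mm above the table, and spins freely on the lever, so a grip need not turn. The red arm beneath is 18 mm wide, its top 41 mm up.
- lever_knob: The same knob; origin on its axis at its foot, 41 mm above the table.
- feed_lever (a joint): Lever angle, rad: 0 at rest, grows counterclockwise seen from above (knob towards feeder -y), stop at 1.5. A sprung brass pawl clicks over pins: notches at 0.25, 0.5, 0.75, 1.0 (30 mm of knob path each), crests half-way between. A spring returns it to 0. Push at the knob: 5 to 9 N from notch to crest, about 3 to 5 N beyond, then a jump up by about 3 N in the next notch.
Mind the look-alikes: they are no part of the job. Leave any purple look-alike of the centre_punch alone.

How it is judged:
By the outcome, as a careful person would: the job done as asked, in the order asked, and still so for the second after the job is handed in, while the arm keeps its last pose, push and grip.
It also fails if it takes over 64 s, if anything falls off the work surface, if the arm or the gripper's body presses on something with over 40 N, if the wrist force passes 120 N, or if a joint passes its speed limit or range.

## Working session

There is one attempt and no reset: what is moved stays moved. The work goes in short steps, Python scripts to look and compute and a shell command to move; the robot and the scene stay as the last step left them, time stands still between calls to the robot, and variables do not carry over. Pictures are saved under pics/ and viewed, and the job is handed in when it is done.

```bash
mkdir -p pics; ls
python3 - <<'E'
from bench import ctrl
import cv2
s=ctrl.get_state()
for k,v in s.items(): print(k,v)
for n in("scene","top"):
    im=ctrl.get_image(n); cv2.imwrite(f"pics/{n}0.png",im[:,:,::-1]); print(n,ctrl.camera_model(n))
E
```

```text
pics
time 0.0
joint_positions [ 1.27107949  0.32181105 -0.07008029  1.45169088  0.02261447  1.37079131
 -0.05690582]
qd [ 0.00089637  0.00028753 -0.00016919 -0.00117626  0.00072402  0.00106854
 -0.00034294]
joint_torque [ 1.05340557e-04 -4.91294754e+01 -4.03674496e-01 -3.12539327e+01
 -6.38073147e-02  4.36451565e-02  1.62130386e-04]
position [ 0.20042121 -0.61774124  0.22146127]
tool_rot [ 2.05239597  0.32674217 -2.05325199]
ft_force [-0.09910498 -0.66257749  1.05537398]
torque [0.02093958 0.02178775 0.00644957]
grip_width 0.9982274540094801
scene {'mtx': array([[490.3083198 ,   0.        , 321.61598178],
       [  0.        , 490.3083198 , 244.65958108],
       [  0.        ,   0.        ,   1.        ]]), 'extrinsics': array([[ 0.95599612, -0.29331331,  0.00622309, -0.54279861],
       [ 0.22304764,  0.74043142,  0.63404343, -0.1475371 ],
       [-0.19058115, -0.60475501,  0.7732724 , -0.94708279],
       [ 0.        ,  0.        ,  0.        ,  1.        ]])}
top {'mtx': array([[521.4263214 ,   0.        , 330.85483965],
       [  0.        , 521.4263214 , 236.62657191],
       [  0.        ,   0.        ,   1.        ]]), 'extrinsics': array([[ 0.11557483, -0.99329406, -0.00306115, -0.07506497],
       [ 0.97078258,  0.11230197,  0.21206   , -0.53995969],
       [-0.21029416, -0.0274805 ,  0.97725185, -0.91725921],
       [ 0.        ,  0.        ,  0.        ,  1.        ]])}
```

View pics/scene0.png

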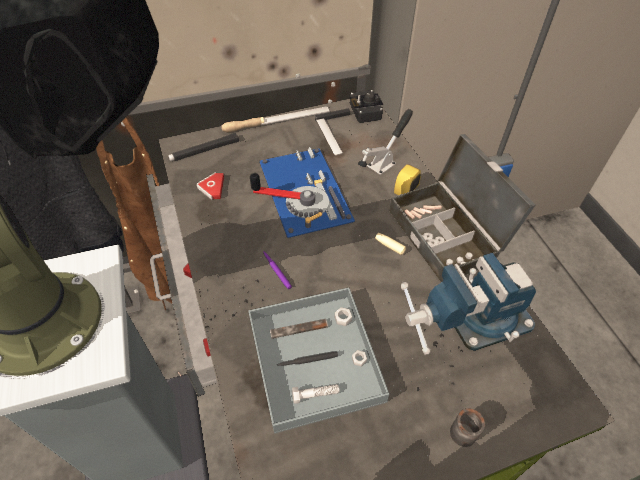

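View pics/top0.png

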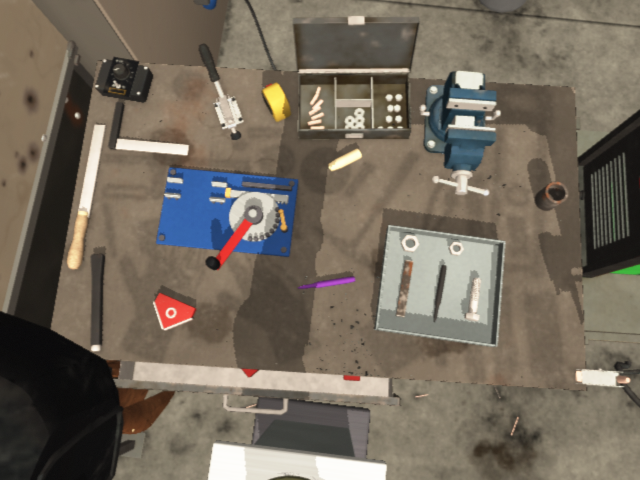

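The top view shows the rusty bar at about (404,288) in the bin, the punch at (440,292) and the bolt at (474,297). The feeder plate is centred near (228,212), with the knob at (212,263), the pivot at (253,213) and the rails at (173,188) and (217,190). A purple look-alike lies at (327,283). Next I'll enlarge both areas.

```bash
cat > h.py <<'E'
import numpy as np, cv2, json
from scipy.spatial.transform import Rotation as R
from bench import ctrl
def ray(n,u,v):
    m=ctrl.camera_model(n); K=m["mtx"];E=m["extrinsics"]
    d=np.linalg.inv(K)@[u,v,1]; d=np.array([d[0],-d[1],-d[2]])
    Rm=E[:3,:3]; c=-Rm.T@E[:3,3]; return c,Rm.T@d
def onz(n,u,v,z):
    c,d=ray(n,u,v); return c+d*(z-c[2])/d[2]
def proj(n,p):
    m=ctrl.camera_model(n); K=m["mtx"];E=m["extrinsics"]
    q=E[:3,:3]@np.asarray(p)+E[:3,3]; w=K@[q[0],-q[1],-q[2]]; return w[:2]/w[2]
def tri(a,b):
    (c1,d1),(c2,d2)=ray("top",*a),ray("scene",*b)
    A=np.array([d1,-d2]).T; s=np.linalg.lstsq(A,c2-c1,rcond=None)[0]
    p,q=c1+s[0]*d1,c2+s[1]*d2; return (p+q)/2,np.linalg.norm(p-q)
def comp(img_mask,minA=20):
    n,l,st,c=cv2.connectedComponentsWithStats(img_mask.astype(np.uint8))
    return [(st[i],c[i],l==i) for i in range(1,n) if st[i][4]>=minA]
E
python3 - <<'E'
import cv2
t=cv2.imread("pics/top0.png"); s=cv2.imread("pics/scene0.png")
cv2.imwrite("pics/tf.png",cv2.resize(t[155:285,145:310],None,fx=4.6,fy=4.6,interpolation=cv2.INTER_CUBIC))
cv2.imwrite("pics/tb.png",cv2.resize(t[215:355,365:515],None,fx=4,fy=4,interpolation=cv2.INTER_CUBIC))
cv2.imwrite("pics/sf.png",cv2.resize(s[140:245,235:365],None,fx=5.5,fy=5.5,interpolation=cv2.INTER_CUBIC))
from h import *
c=[onz(n,320,240,0)for n in("top","scene")];print(c,[ray(n,1,1)[0] for n in("top","scene")])
print(onz("top",404,288,.012),onz("top",253,213,.065),onz("top",212,263,.084))
E
```

```text
[array([0.5481873 , 0.00985843, 0.        ]), array([0.57619398, 0.03955774, 0.        ])] [array([ 0.33996482, -0.03912979,  1.01066733]), array([ 0.37132504, -0.62272201,  0.8292758 ])]
[ 0.47083771 -0.16206355  0.012     ] [0.57171639 0.13772496 0.065     ] [0.46653425 0.19384504 0.084     ]
```

View pics/tf.png

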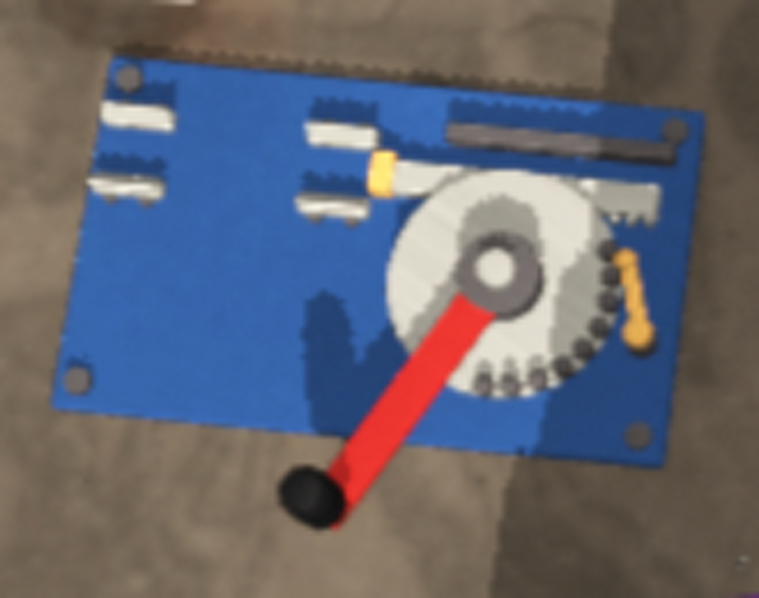

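View pics/tb.png

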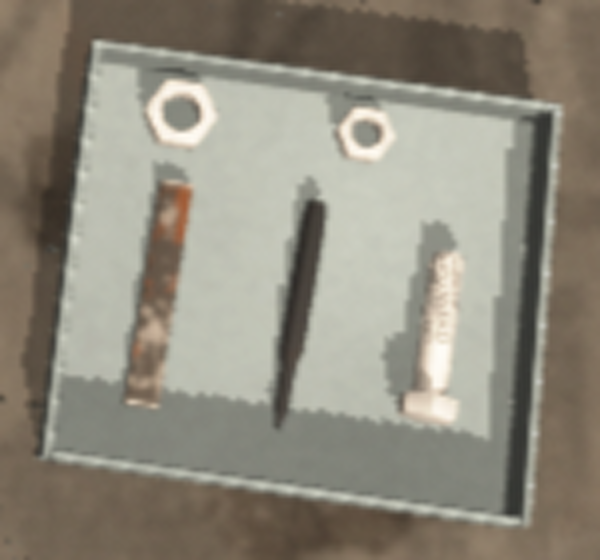

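View pics/sf.png

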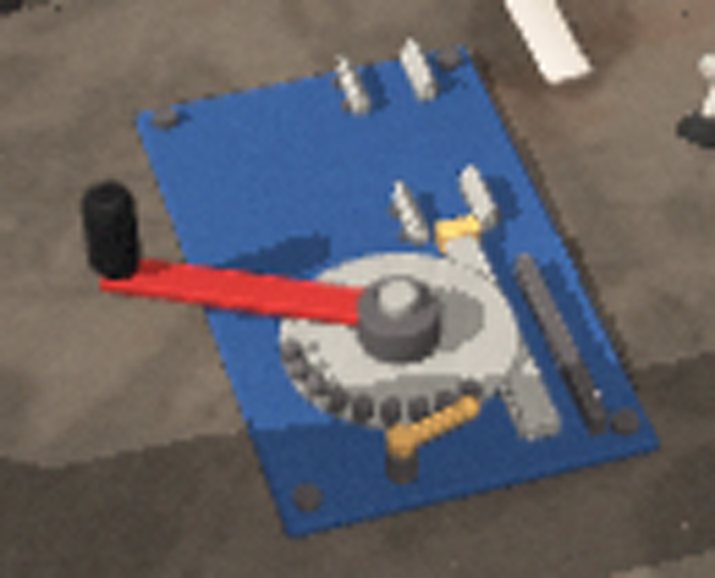

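```bash
cat > m.py <<'E'
from h import *
def order(c): return c[np.argsort(np.arctan2(*(c-c.mean(0)).T[::-1]))]
loc=np.array([[-.07,-.175],[.09,-.175],[.09,.09],[-.07,.09]])
def fit(src,dst):
    a=src-src.mean(0);b=dst-dst.mean(0)
    th=np.arctan2((a[:,0]*b[:,1]-a[:,1]*b[:,0]).sum(),(a*b).sum())
    Rm=np.array([[np.cos(th),-np.sin(th)],[np.sin(th),np.cos(th)]])
    t=dst.mean(0)-Rm@src.mean(0); return th,t,np.linalg.norm(src@Rm.T+t-dst,axis=1)
for n in("top","scene"):
    im=cv2.imread(f"pics/{n}0.png"); hsv=cv2.cvtColor(im,cv2.COLOR_BGR2HSV)
    m=cv2.inRange(hsv,(100,130,40),(125,255,255))
    k=max(comp(m),key=lambda q:q[0][4] if (150<q[1][0]<360 and 150<q[1][1]<260) else 0)
    pts=cv2.findContours(k[2].astype(np.uint8),0,cv2.CHAIN_APPROX_NONE)[0][0]
    hull=cv2.convexHull(pts)
    for e in np.arange(3,20,.5):
        q=cv2.approxPolyDP(hull,e,True)
        if len(q)==4:break
    w=np.array([onz(n,*p,.008)[:2] for p in q[:,0].astype(float)])
    c=w.mean(0); w=order(w); print(n,e,q[:,0].tolist(),"\n",w.round(4),np.linalg.norm(w-np.roll(w,-1,0),axis=1).round(4))
    best=min((fit(loc,np.roll(w,r,0)) for r in range(4)),key=lambda f:f[2].sum() if abs(f[0])<.5 else 9)
    print(best)
E
python3 m.py
python3 - <<'E'
from h import *
im=cv2.imread("pics/top0.png")
# bar
hsv=cv2.cvtColor(im,cv2.COLOR_BGR2HSV)
x0,y0,x1,y1=385,252,425,325
for n,(x0,y0,x1,y1) in {"top":(385,252,425,325),"scene":(262,312,338,345)}.items():
    im=cv2.imread(f"pics/{n}0.png").astype(int)
    r=im[...,2]-im[...,0]
    m=np.zeros(r.shape,np.uint8); m[y0:y1,x0:x1]=(r>5)[y0:y1,x0:x1]
    k=max(comp(m),key=lambda q:q[0][4]); 
    cn=cv2.findContours(k[2].astype(np.uint8),0,cv2.CHAIN_APPROX_NONE)[0][0]
    rr=cv2.minAreaRect(cn);b=cv2.boxPoints(rr);print(n,k[0],k[1],b.tolist())
    w=np.array([onz(n,*p,.012)[:2] for p in b]);print(w.round(4),w.mean(0),np.linalg.norm(w-np.roll(w,-1,0),axis=1), np.arctan2(*(w[0]-w[1])[::-1]),np.arctan2(*(w[1]-w[2])[::-1]))
E
```

```text
top 3.0 [[169, 169], [296, 179], [288, 255], [157, 243]] 
 [[0.5096 0.068 ]
 [0.6658 0.0726]
 [0.6573 0.3311]
 [0.5038 0.3269]] [0.1562 0.2586 0.1536 0.259 ]
(np.float64(0.027938719129287845), array([0.57293836, 0.24185471]), array([0.00349221, 0.00378102, 0.00441875, 0.00445858]))
scene 3.0 [[353, 221], [287, 236], [260, 161], [319, 149]] 
 [[0.5081 0.065 ]
 [0.6618 0.0652]
 [0.6608 0.3265]
 [0.5051 0.3245]] [0.1537 0.2613 0.1557 0.2595]
(np.float64(0.007408105381609839), array([0.5736684 , 0.23770174]), array([0.00425829, 0.00362721, 0.0028751 , 0.00346398]))
top [ 385  252   40   73 2918] [404.50376971 287.97875257] [[385.0, 252.0], [424.0, 252.0], [424.0, 324.0], [385.0, 324.0]]
[[ 0.5366 -0.1193]
 [ 0.5453 -0.1947]
 [ 0.4072 -0.2055]
 [ 0.3987 -0.1323]] [ 0.47195883 -0.16292441] [0.07588164 0.13846237 0.07368959 0.13842929] 1.6860602005339678 0.07799077625655605
scene [ 269  312   69   33 1945] [304.80771208 328.24215938] [[268.9999694824219, 343.9999694824219], [268.9999694824219, 311.9999694824219], [336.9999694824219, 311.9999694824219], [336.9999694824219, 343.9999694824219]]
[[ 0.4101 -0.1824]
 [ 0.4258 -0.1153]
 [ 0.5518 -0.1535]
 [ 0.5303 -0.2188]] [ 0.47949289 -0.16750767] [0.0688419  0.13167532 0.06878569 0.12563563] -1.8005895306578337 2.847713906107521
```

```bash
cat > m2.py <<'E'
from h import *
from m import fit,order,loc
def quad(mask,half=.5,expand=True):
    big=cv2.resize(mask.astype(np.uint8)*255,None,fx=4,fy=4,interpolation=cv2.INTER_LINEAR)
    pts=max(cv2.findContours((big>127).astype(np.uint8),0,cv2.CHAIN_APPROX_NONE)[0],key=len)[:,0].astype(float)
    pts=(pts+.5)/4-.5
    hull=cv2.convexHull(pts.astype(np.float32))
    for e in np.arange(1,20,.25):
        q=cv2.approxPolyDP(hull,e,True)[:,0]
        if len(q)==4:break
    L=[]
    for i in range(4):
        a,b=q[i],q[(i+1)%4]; d=(b-a);l=np.linalg.norm(d);d/=l
        r=pts-a; s=r@d; t=r@np.array([-d[1],d[0]])
        sel=(s>.08*l)&(s<.92*l)&(abs(t)<3)
        vx,vy,x,y=cv2.fitLine(pts[sel].astype(np.float32),cv2.DIST_HUBER,0,.01,.01).ravel()
        L.append(np.cross([x,y,1],[x+vx,y+vy,1]))
    out=[]
    for i in range(4):
        c=np.cross(L[i-1],L[i]); out.append(c[:2]/c[2])
    return np.array(out)
if __name__=="__main__":
  for n in("top","scene"):
    im=cv2.imread(f"pics/{n}0.png"); hsv=cv2.cvtColor(im,cv2.COLOR_BGR2HSV)
    m=cv2.inRange(hsv,(100,130,40),(125,255,255))
    k=max(comp(m),key=lambda q:q[0][4] if (150<q[1][0]<360 and 150<q[1][1]<260) else 0)
    q=quad(k[2]); w=order(np.array([onz(n,*p,.008)[:2] for p in q]))
    print(n,q.round(1).tolist(),np.linalg.norm(w-np.roll(w,-1,0),axis=1).round(4))
    f=min((fit(loc,np.roll(w,r,0)) for r in range(4)),key=lambda f:f[2].sum() if abs(f[0])<.5 else 9)
    print("  th",f[0],"t",f[1],"res",f[2].round(4))
    x0,y0,x1,y1={"top":(385,252,425,325),"scene":(262,312,338,345)}[n]
    print(im[288,396:412].tolist() if n=="top" else im[320:338,300].tolist())
E
python3 m2.py | grep -v '^\[\[0.5'
```

```text
top 3.0 [[169, 169], [296, 179], [288, 255], [157, 243]] 
 [[0.5096 0.068 ]
 [0.6658 0.0726]
 [0.6573 0.3311]
 [0.5038 0.3269]] [0.1562 0.2586 0.1536 0.259 ]
(np.float64(0.027938719129287845), array([0.57293836, 0.24185471]), array([0.00349221, 0.00378102, 0.00441875, 0.00445858]))
scene 3.0 [[353, 221], [287, 236], [260, 161], [319, 149]] 
 [[0.5081 0.065 ]
 [0.6618 0.0652]
 [0.6608 0.3265]
 [0.5051 0.3245]] [0.1537 0.2613 0.1557 0.2595]
(np.float64(0.007408105381609839), array([0.5736684 , 0.23770174]), array([0.00425829, 0.00362721, 0.0028751 , 0.00346398]))
top [[169.6, 167.2], [297.6, 179.1], [288.4, 255.8], [155.9, 243.0]] [0.1579 0.2613 0.1578 0.2622]
  th 0.01636425884434072 t [0.5740207  0.24136504] res [0.002  0.0018 0.0024 0.0015]
[[175, 187, 185], [171, 183, 182], [144, 154, 153], [112, 121, 120], [79, 91, 99], [67, 84, 105], [70, 87, 112], [73, 89, 110], [73, 88, 106], [75, 90, 107], [75, 91, 111], [78, 96, 116], [100, 116, 131], [155, 169, 170], [177, 191, 187], [180, 193, 189]]
scene [[319.5, 149.4], [354.4, 220.8], [287.3, 237.0], [259.0, 160.3]] [0.157  0.2597 0.1583 0.2658]
  th 0.01108040517343561 t [0.57406703 0.23719067] res [0.0021 0.002  0.0038 0.0013]
[[158, 166, 165], [155, 163, 160], [158, 166, 163], [123, 135, 141], [78, 95, 120], [74, 87, 103], [77, 88, 102], [78, 88, 102], [78, 93, 111], [83, 96, 123], [82, 95, 111], [63, 74, 83], [55, 61, 70], [150, 158, 157], [163, 170, 168], [161, 170, 167], [160, 171, 168], [161, 169, 169]]
```

```bash
python3 - <<'E' | grep -v zzz
from h import *
from m2 import quad
th=.0137; o=np.array([.574,.2393])
c,s=np.cos(th),np.sin(th)
F=lambda x,y,z:[o[0]+c*x-s*y,o[1]+s*x+c*y,z]
for nm,p in dict(nest=(.045,.02,.008),push=(.045,-.035,.014),rail_out_ends=(.045,.085,.021),rail_in=(.045,.055,.021),r2=(.045,-.005,.021),r2b=(.045,-.035,.021)).items():
    print(nm,np.round(F(*p),4),proj("top",F(*p)).round(1),proj("scene",F(*p)).round(1))
for n,(x0,y0,x1,y1) in {"top":(390,255,420,322),"scene":(264,314,336,342)}.items():
    im=cv2.imread(f"pics/{n}0.png").astype(int)
    r=(im[...,2]-im[...,0]>14)
    m=np.zeros(r.shape,np.uint8); m[y0:y1,x0:x1]=r[y0:y1,x0:x1]
    m=cv2.morphologyEx(m,cv2.MORPH_CLOSE,np.ones((3,3),np.uint8))
    k=max(comp(m),key=lambda q:q[0][4])
    cn=cv2.findContours(k[2].astype(np.uint8),0,cv2.CHAIN_APPROX_NONE)[0][0]
    b=cv2.boxPoints(cv2.minAreaRect(cn));print(n,k[0],k[1],b.round(1).tolist())
    w=np.array([onz(n,*p,.011)[:2] for p in b]);e=np.linalg.norm(w-np.roll(w,-1,0),axis=1);i=e.argmax();d=np.roll(w,-1,0)[i]-w[i]
    print(w.mean(0).round(4),e.round(4),"dir",np.arctan2(d[1],d[0]), onz(n,*k[1],.011))
for n,z in (("top",.084),("scene",.084)):
    im=cv2.imread(f"pics/{n}0.png"); hsv=cv2.cvtColor(im,cv2.COLOR_BGR2HSV)
    x0,y0,x1,y1={"top":(200,250,225,275),"scene":(245,165,265,195)}[n]
    m=np.zeros(im.shape[:2],np.uint8); m[y0:y1,x0:x1]=(im[y0:y1,x0:x1].max(2)<45)
    k=max(comp(m),key=lambda q:q[0][4]);print(n,k[0],k[1])
E
```

```text
top 3.0 [[169, 169], [296, 179], [288, 255], [157, 243]] 
 [[0.5096 0.068 ]
 [0.6658 0.0726]
 [0.6573 0.3311]
 [0.5038 0.3269]] [0.1562 0.2586 0.1536 0.259 ]
(np.float64(0.027938719129287845), array([0.57293836, 0.24185471]), array([0.00349221, 0.00378102, 0.00441875, 0.00445858]))
scene 3.0 [[353, 221], [287, 236], [260, 161], [319, 149]] 
 [[0.5081 0.065 ]
 [0.6618 0.0652]
 [0.6608 0.3265]
 [0.5051 0.3245]] [0.1537 0.2613 0.1557 0.2595]
(np.float64(0.007408105381609839), array([0.5736684 , 0.23770174]), array([0.00425829, 0.00362721, 0.0028751 , 0.00346398]))
nest [0.6187 0.2599 0.008 ] [200.5 191. ] [310.5 168.9]
push [0.6195 0.2049 0.014 ] [227.  192.8] [317.2 181.7]
rail_out_ends [0.6178 0.3249 0.021 ] [166.5 185.9] [303.  148.5]
rail_in [0.6182 0.2949 0.021 ] [181.4 187.4] [306.4 155.9]
r2 [0.6191 0.2349 0.021 ] [211.3 190.3] [313.5 171.5]
r2b [0.6195 0.2049 0.021 ] [226.3 191.7] [317.2 179.6]
top [396 260  18  58 548] [404.51824818 288.06021898] [[395.0, 315.8999938964844], [404.29998779296875, 258.79998779296875], [414.0, 260.29998779296875], [404.70001220703125, 317.3999938964844]]
[ 0.4715 -0.1632] [0.1119 0.019  0.1118 0.0185] dir -0.07168082000455589 [ 0.47096791 -0.16318453  0.011     ]
scene [270 319  58  20 527] [298.23908918 328.05882353] [[269.20001220703125, 329.20001220703125], [326.0, 317.79998779296875], [327.79998779296875, 326.79998779296875], [271.0, 338.20001220703125]]
[ 0.4717 -0.1652] [0.1102 0.02   0.1088 0.0196] dir -0.06797673792054217 [ 0.47071737 -0.16522842  0.011     ]
top [206 257  14  13 121] [212.52892562 262.62809917]
scene [251 174   9  17 125] [255.104 181.864]
```

```bash
sed -i 's/^for n in("top","scene"):/for n in():/' m.py
python3 - <<'E'
from h import *
for a,b in [((252.4,212.8),(307.7,193.3)),((211.5,261.7),(254.6,175)),((212.5,262.6),(255.1,181.9))]:
    p,e=tri(a,b);print(p.round(4),e.round(4))
    th=.0137; d=p[:2]-[.574,.2393]; print(" feeder",np.array([[np.cos(th),np.sin(th)],[-np.sin(th),np.cos(th)]])@d)
p,_=tri((252.4,212.8),(307.7,193.3)); a=.0137+np.pi-.5
print("knob pred",p[:2]+.12*np.array([np.cos(a),np.sin(a)]))
s=ctrl.get_state(); print(R.from_rotvec(s["tool_rot"]).as_matrix().round(3))
E
```

```text
[0.5775 0.1426 0.0457] 0.0016
 feeder [ 0.00221562 -0.09678204]
[0.4701 0.1954 0.0829] 0.0023
 feeder [-0.10449505 -0.04242665]
[0.4708 0.1994 0.0587] 0.0001
 feeder [-0.10372868 -0.0384766 ]
knob pred [0.47145311 0.19864036]
[[-0.001  0.309 -0.951]
 [ 0.002 -0.951 -0.309]
 [-1.    -0.002  0.   ]]
```

The two views agree on everything I need:

| Item | Position | Check |
|---|---|---|
| Bar | (0.4715, -0.164), heading -0.07 rad | about 110 mm long |
| Feeder origin | (0.574, 0.239), turned +0.014 | rails project to the pixels where I see them |
| Knob | (0.471, 0.198) | triangulated; pivot + 0.12 m agrees |

I'll start moving.

```bash
cat > go.py <<'E'
# usage: go.py x y z phi_deg : shift (tool units) and turn needed, tool axes as they stand
import sys
from h import *
s=ctrl.get_state(); p=np.array(s["position"]); M=R.from_rotvec(s["tool_rot"]).as_matrix()
t=np.array([float(a) for a in sys.argv[1:4]]); f=np.radians(float(sys.argv[4]))
y=np.array([np.cos(f),np.sin(f),0]);x=np.array([0,0,-1.]);T=np.stack([x,y,np.cross(x,y)],1)
print("t",round(s["time"],2),"pos",p.round(4),"phi",np.degrees(np.arctan2(M[1,1],M[0,1])).round(2),"grip mm",round(s["grip_width"]*87,1),"F",np.round(s["ft_force"],1))
print("shift m",(t-p).round(4),"travel total (tool now)",(M.T@(t-p)/.3).round(4),"(tool target)",(T.T@(t-p)/.3).round(4),"rot total",(np.degrees(R.from_matrix(M.T@T).as_rotvec())/5).round(3))
E
python3 -m jog '[{"rot":[0,0,0],"travel":[0,-0.0967,-0.1106],"jaw":0.2},{"rot":[0,0,0],"travel":[0,-0.0967,-0.1106],"jaw":0.2},{"rot":[0,0,0],"travel":[0,-0.0967,-0.1106],"jaw":0.2},{"rot":[0,0,0],"travel":[0,-0.0967,-0.1106],"jaw":0.2},{"rot":[0,0,0],"travel":[0,-0.0967,-0.1106],"jaw":0.2},{"rot":[0,0,0],"travel":[0,-0.0967,-0.1106],"jaw":0.2},{"rot":[0,0,0],"travel":[0,-0.0967,-0.1106],"jaw":0.2},{"rot":[0,0,0],"travel":[0,-0.0967,-0.1106],"jaw":0.2}]'
python3 go.py .471 -.164 .12 -94
```

```text
time: 0.9
position: [0.3819, -0.3138, 0.2223]
tool_rot: [2.052, 0.325, -2.053]
ft_force: [1.1, -0.5, -0.1]
grip_width: 0.423
t 0.9 pos [ 0.3819 -0.3138  0.2223] phi -72.03 grip mm 36.8 F [ 1.1 -0.5 -0.1]
shift m [ 0.0891  0.1498 -0.1023] travel total (tool now) [ 0.3408 -0.3832 -0.4368] (tool target) [ 0.3409 -0.5188 -0.2615] rot total [4.395 0.005 0.   ]
```

```bash
python3 -m jog '[{"rot":[0,0,0],"travel":[0,-0.0958,-0.1092],"jaw":0.2},{"rot":[0,0,0],"travel":[0,-0.0958,-0.1092],"jaw":0.2},{"rot":[0,0,0],"travel":[0,-0.0958,-0.1092],"jaw":0.2},{"rot":[0,0,0],"travel":[0,-0.0958,-0.1092],"jaw":0.2},{"rot":[1,0,0],"travel":[0.085,0,0],"jaw":0.2},{"rot":[1,0,0],"travel":[0.085,0,0],"jaw":0.2},{"rot":[1,0,0],"travel":[0.085,0,0],"jaw":0.2},{"rot":[1,0,0],"travel":[0.085,0,0],"jaw":0.2}]'
python3 -m jog '[{"rot":[0.4,0,0],"travel":[0,0,0],"jaw":0.2},{"rot":[0,0,0],"travel":[0,0,0],"jaw":0.2}]'
python3 go.py .471 -.164 .06 -94
python3 - <<'E'
from h import *
for n in("top","scene"):
    im=ctrl.get_image(n)[:,:,::-1]; x,y={"top":(340,180),"scene":(200,260)}[n]
    cv2.imwrite(f"pics/{n}1.png",cv2.resize(im[y:y+200,x:x+260],None,fx=3,fy=3))
    print(n,proj(n,ctrl.get_state()["position"]))
E
```

```text
time: 1.7
position: [0.4703, -0.1656, 0.1193]
tool_rot: [-2.202, 0.042, 2.203]
ft_force: [-0.4, 0.4, 0.1]
grip_width: 0.401
time: 1.9
position: [0.4697, -0.1655, 0.1194]
tool_rot: [-2.183, 0.076, 2.188]
ft_force: [0.5, 0.2, 0.0]
grip_width: 0.4
t 1.9 pos [ 0.4697 -0.1655  0.1194] phi -94.02 grip mm 34.8 F [0.5 0.2 0. ]
shift m [ 0.0013  0.0015 -0.0594] travel total (tool now) [ 0.1979 -0.005  -0.0044] (tool target) [ 0.1979 -0.0052 -0.004 ] rot total [-0.003  0.026  0.01 ]
top [414.53129012 281.17664338]
scene [296.43177977 296.28089674]
```

View pics/scene1.png

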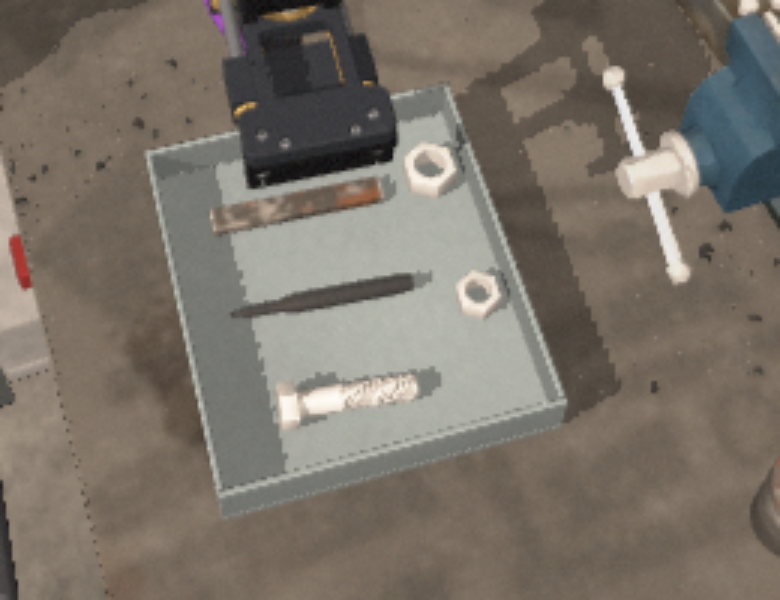

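View pics/top1.png

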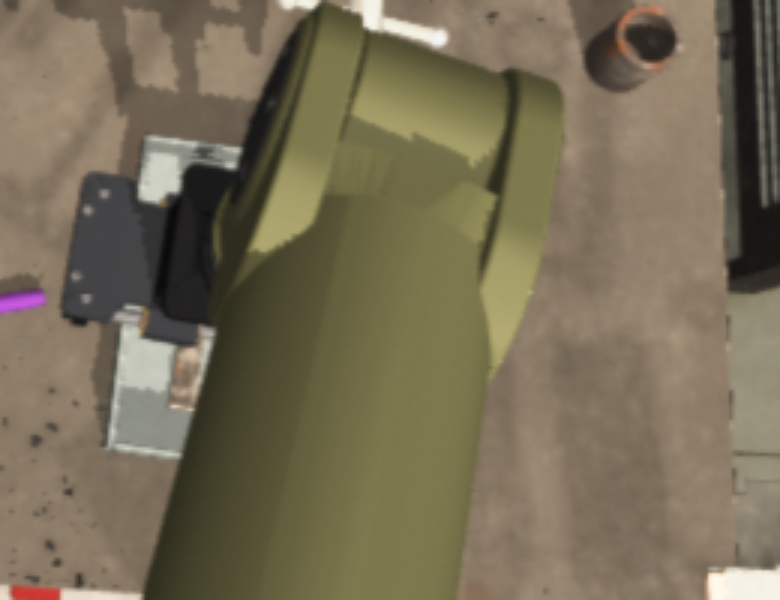

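The scene view shows the gripper right above the bar, with the body's long side along the jaw direction and the bar visible at crop (295,207). Going down.

```bash
python3 -m jog '[{"rot":[0,0,0],"travel":[0.12,-0.005,-0.004],"jaw":0.2},{"rot":[0,0,0],"travel":[0.12,0,0],"jaw":0.2},{"rot":[0,0,0],"travel":[0.08,0,0],"jaw":0.2},{"rot":[0,0,0],"travel":[0.045,0,0],"jaw":0.2},{"rot":[0,0,0],"travel":[0,0,0],"jaw":0.2}]'
python3 go.py .471 -.164 .007 -94
```

```text
time: 2.5
position: [0.471, -0.1641, 0.0099]
tool_rot: [-2.183, 0.075, 2.188]
ft_force: [1.0, 0.0, 0.2]
grip_width: 0.399
t 2.5 pos [ 0.471  -0.1641  0.0099] phi -94.0 grip mm 34.7 F [1.  0.  0.2]
shift m [ 0.      0.0001 -0.0029] travel total (tool now) [ 0.0098 -0.0002 -0.    ] (tool target) [ 0.0098 -0.0002 -0.    ] rot total [0.001 0.027 0.011]
```

```bash
python3 -m jog '[{"rot":[0,0,0],"travel":[0.01,0,0],"jaw":0.2},{"rot":[0,0,0],"travel":[0,0,0],"jaw":1},{"rot":[0,0,0],"travel":[0,0,0],"jaw":1},{"rot":[0,0,0],"travel":[0,0,0],"jaw":1},{"rot":[0,0,0],"travel":[0,0,0],"jaw":1},{"rot":[0,0,0],"travel":[0,0,0],"jaw":1}]' 40
python3 go.py .471 -.164 .007 -94
python3 -m jog '[{"rot":[0,0,0],"travel":[-0.04,0,0],"jaw":1},{"rot":[0,0,0],"travel":[-0.1,0,0],"jaw":1},{"rot":[0,0,0],"travel":[-0.12,0,0],"jaw":1},{"rot":[0,0,0],"travel":[-0.1,0,0],"jaw":1},{"rot":[0,0,0],"travel":[0,0,0],"jaw":1}]' 
python3 go.py .6184 .2669 .115 0.8
python3 - <<'E'
from h import *
for n in("scene",):
    im=ctrl.get_image(n)[:,:,::-1]; x,y={"top":(340,180),"scene":(200,240)}[n]
    cv2.imwrite(f"pics/{n}2.png",cv2.resize(im[y:y+200,x:x+260],None,fx=3,fy=3))
E
```

```text
time: 3.1
position: [0.4725, -0.1646, 0.0088]
tool_rot: [-2.187, 0.077, 2.185]
ft_force: [-1.0, -0.7, 4.3]
grip_width: 0.168
t 3.1 pos [ 0.4725 -0.1646  0.0088] phi -94.02 grip mm 14.6 F [-1.  -0.7  4.3]
shift m [-0.0015  0.0006 -0.0018] travel total (tool now) [ 0.006  -0.0017  0.0052] (tool target) [ 0.006  -0.0017  0.0052] rot total [-0.004 -0.013 -0.007]
time: 3.6
position: [0.475, -0.1653, 0.121]
tool_rot: [-2.196, 0.081, 2.179]
ft_force: [0.6, -0.7, -0.3]
grip_width: 0.169
t 3.6 pos [ 0.475  -0.1653  0.121 ] phi -94.02 grip mm 14.7 F [ 0.6 -0.7 -0.3]
shift m [ 0.1434  0.4322 -0.006 ] travel total (tool now) [ 0.018  -1.4708 -0.3758] (tool target) [ 0.0198  0.4981 -1.434 ] rot total [-18.963  -0.039  -0.105]
```

View pics/scene2.png

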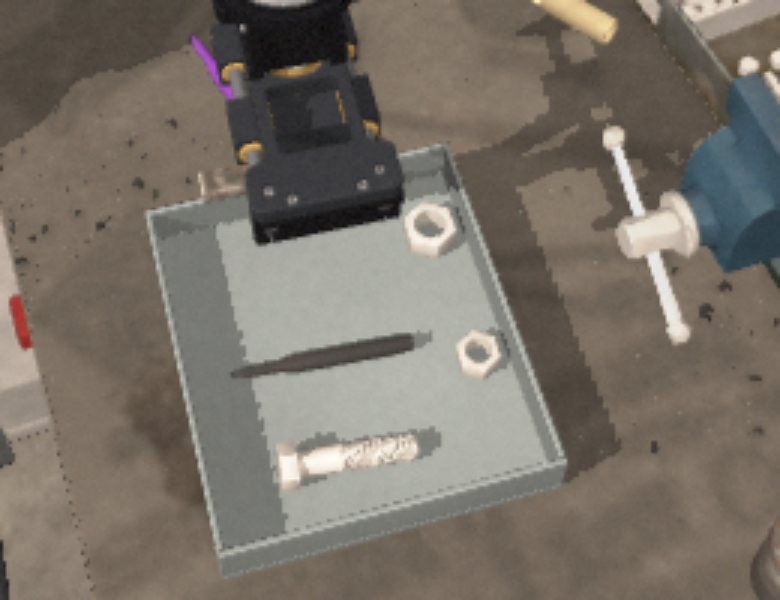

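The bar is held: opening is about 15 mm, the bin slot is empty and the other four parts are in place. Now I'll turn the tool to the channel heading and carry the bar over.

```bash
python3 -m jog '[{"rot":[0,-0.04,-0.1],"travel":[-0.05,0,0],"jaw":1},{"rot":[-1,0,0],"travel":[-0.05,0,0],"jaw":1},{"rot":[-1,0,0],"travel":[0,0,0],"jaw":1},{"rot":[-1,0,0],"travel":[0,0,0],"jaw":1},{"rot":[-1,0,0],"travel":[0,0,0],"jaw":1},{"rot":[-1,0,0],"travel":[0,0,0],"jaw":1},{"rot":[-1,0,0],"travel":[0,0,0],"jaw":1},{"rot":[-1,0,0],"travel":[0,0,0],"jaw":1}]' 
python3 -m jog '[{"rot":[-1,0,0],"travel":[0,0,0],"jaw":1},{"rot":[-1,0,0],"travel":[0,0,0],"jaw":1},{"rot":[-1,0,0],"travel":[0,0,0],"jaw":1},{"rot":[-1,0,0],"travel":[0,0,0],"jaw":1},{"rot":[-1,0,0],"travel":[0,0,0],"jaw":1},{"rot":[-1,0,0],"travel":[0,0,0],"jaw":1},{"rot":[-1,0,0],"travel":[0,0,0],"jaw":1},{"rot":[-1,0,0],"travel":[0,0,0],"jaw":1}]' 
python3 -m jog '[{"rot":[-1,0,0],"travel":[0,0,0],"jaw":1},{"rot":[-1,0,0],"travel":[0,0,0],"jaw":1},{"rot":[-1,0,0],"travel":[0,0,0],"jaw":1},{"rot":[-1,0,0],"travel":[0,0,0],"jaw":1},{"rot":[0,0,0],"travel":[0,0,0],"jaw":1}]' 
python3 go.py .6184 .2669 .12 0.8
```

```text
time: 4.45
position: [0.4707, -0.1641, 0.1444]
tool_rot: [1.915, 0.547, -1.921]
ft_force: [0.4, -0.5, -0.5]
grip_width: 0.174
time: 5.25
position: [0.4707, -0.1641, 0.1444]
tool_rot: [1.451, 1.048, -1.448]
ft_force: [-0.6, -0.1, -0.0]
grip_width: 0.168
time: 5.75
position: [0.4708, -0.1642, 0.1446]
tool_rot: [1.201, 1.229, -1.195]
ft_force: [-0.3, 0.2, -0.3]
grip_width: 0.172
t 5.75 pos [ 0.4708 -0.1642  0.1446] phi 1.0 grip mm 14.9 F [-0.3  0.2 -0.3]
shift m [ 0.1476  0.4311 -0.0246] travel total (tool now) [ 0.0939  0.5174 -1.4272] (tool target) [ 0.082   0.512  -1.4298] rot total [ 0.04  -0.118  0.061]
```

```bash
python3 -m jog '[{"rot":[0.04,-0.118,0.061],"travel":[0,0,0],"jaw":1},{"rot":[0,0,0],"travel":[0,0.0512,-0.143],"jaw":1},{"rot":[0,0,0],"travel":[0,0.0512,-0.143],"jaw":1},{"rot":[0,0,0],"travel":[0,0.0512,-0.143],"jaw":1},{"rot":[0,0,0],"travel":[0,0.0512,-0.143],"jaw":1},{"rot":[0,0,0],"travel":[0,0.0512,-0.143],"jaw":1},{"rot":[0,0,0],"travel":[0,0.0512,-0.143],"jaw":1},{"rot":[0,0,0],"travel":[0,0.0512,-0.143],"jaw":1}]' 
python3 -m jog '[{"rot":[0,0,0],"travel":[0,0.0512,-0.143],"jaw":1},{"rot":[0,0,0],"travel":[0,0.0512,-0.143],"jaw":1},{"rot":[0,0,0],"travel":[0,0.0512,-0.143],"jaw":1},{"rot":[0,0,0],"travel":[0,0,0],"jaw":1}]' 
python3 go.py .6184 .2669 .07 0.8
python3 - <<'E'
from h import *
for n in("scene","top"):
    im=ctrl.get_image(n)[:,:,::-1]; x,y={"top":(130,120),"scene":(200,80)}[n]
    cv2.imwrite(f"pics/{n}3f.png",im)
    cv2.imwrite(f"pics/{n}3.png",cv2.resize(im[y:y+160,x:x+220],None,fx=3.6,fy=3.6))
E
```

```text
time: 6.55
position: [0.5755, 0.1387, 0.1455]
tool_rot: [1.201, 1.211, -1.2]
ft_force: [0.7, 0.0, -0.5]
grip_width: 0.169
time: 6.95
position: [0.6175, 0.2758, 0.1447]
tool_rot: [1.198, 1.223, -1.191]
ft_force: [-0.0, 1.1, 0.2]
grip_width: 0.171
t 6.95 pos [0.6175 0.2758 0.1447] phi 1.22 grip mm 14.9 F [-0.   1.1  0.2]
shift m [ 0.0009 -0.0089 -0.0747] travel total (tool now) [0.249  0.0021 0.0309] (tool target) [0.2491 0.0024 0.0296] rot total [ 0.085 -0.06  -0.006]
```

View pics/scene3.png

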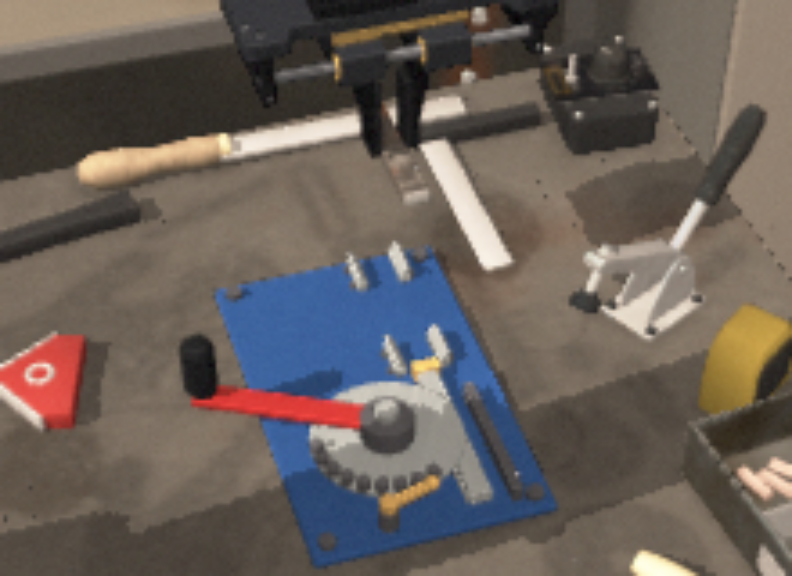

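View pics/top3.png

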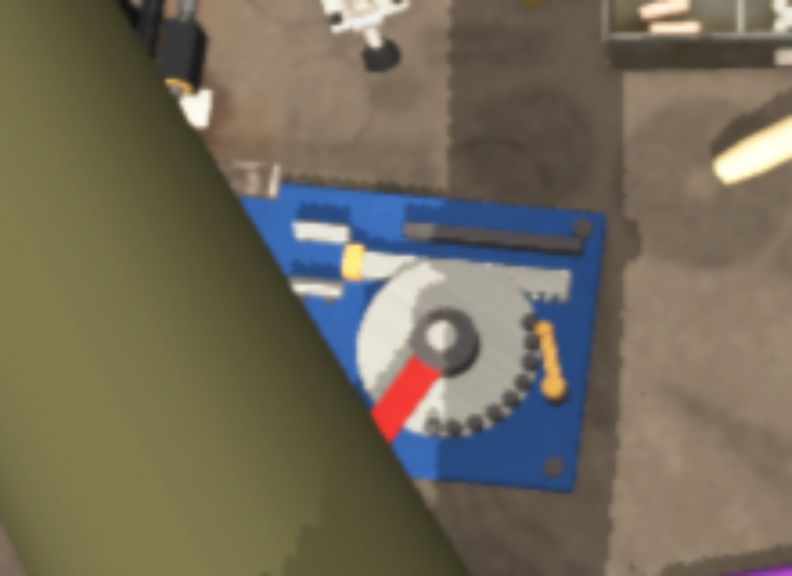

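Run:
```python
from h import *
# end corners in both views: near-end top-edge mid
print(onz("top",207.5,169.7,.146),tri((207.5,169.7),(314.5,132.5)))
s=cv2.imread("pics/scene3f.png")[110:150,295:330]; t=cv2.imread("pics/top3f.png")[155:185,185:220]
cv2.imwrite("pics/e.png",np.vstack([cv2.resize(s,(525,300),interpolation=cv2.INTER_CUBIC),cv2.resize(t,(525,300),interpolation=cv2.INTER_CUBIC)]))
```

```text
[0.62009789 0.21306344 0.146     ] (array([0.61556716, 0.20965239, 0.15757237]), np.float64(0.001488197426382671))
```

View pics/e.png

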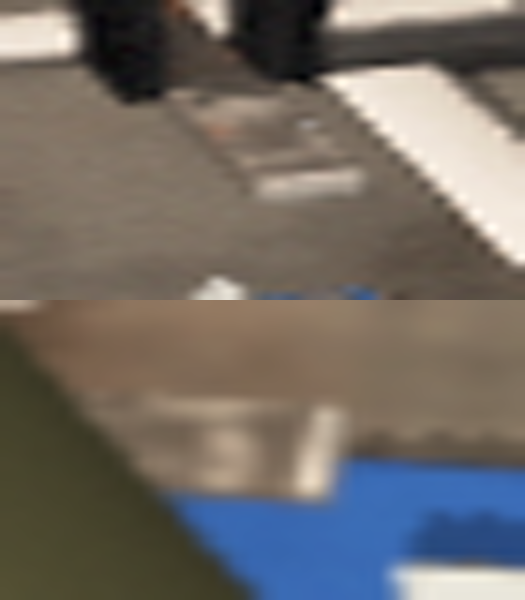

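Run:
```python
from h import *
print(tri((205.3,170),(315.5,133.3)),tri((207.2,170.),(315.6,136)))
```

```text
(array([0.61844013, 0.21573001, 0.1496637 ]), np.float64(0.0009716009014667031)) (array([0.61935846, 0.21405969, 0.14393433]), np.float64(0.0015284267193078189))
```

```bash
python3 -m jog '[{"rot":[0.085,-0.06,0],"travel":[0,0.002,0.013],"jaw":1},{"rot":[0,0,0],"travel":[0.1,0,0],"jaw":1},{"rot":[0,0,0],"travel":[0.1,0,0],"jaw":1},{"rot":[0,0,0],"travel":[0.1,0,0],"jaw":1},{"rot":[0,0,0],"travel":[0,0,0],"jaw":1},{"rot":[0,0,0],"travel":[0,0,0],"jaw":1}]' 
python3 go.py .6184 .272 .045 0.8
python3 - <<'E'
from h import *
for n in("scene","top"):
    im=ctrl.get_image(n)[:,:,::-1]; x,y={"top":(155,155),"scene":(280,110)}[n]
    cv2.imwrite(f"pics/{n}4f.png",im)
    cv2.imwrite(f"pics/{n}4.png",cv2.resize(im[y:y+75,x:x+100],None,fx=8,fy=8,interpolation=cv2.INTER_CUBIC))
E
```

```text
time: 7.65
position: [0.621, 0.26, 0.0563]
tool_rot: [1.202, 1.203, -1.208]
ft_force: [-0.8, -0.3, 0.7]
grip_width: 0.171
t 7.65 pos [0.621  0.26   0.0563] phi 0.2 grip mm 14.9 F [-0.8 -0.3  0.7]
shift m [-0.0026  0.012  -0.0113] travel total (tool now) [ 0.0372 -0.0086 -0.0402] (tool target) [ 0.0375 -0.0081 -0.04  ] rot total [-0.121  0.089 -0.028]
```

View pics/scene4.png

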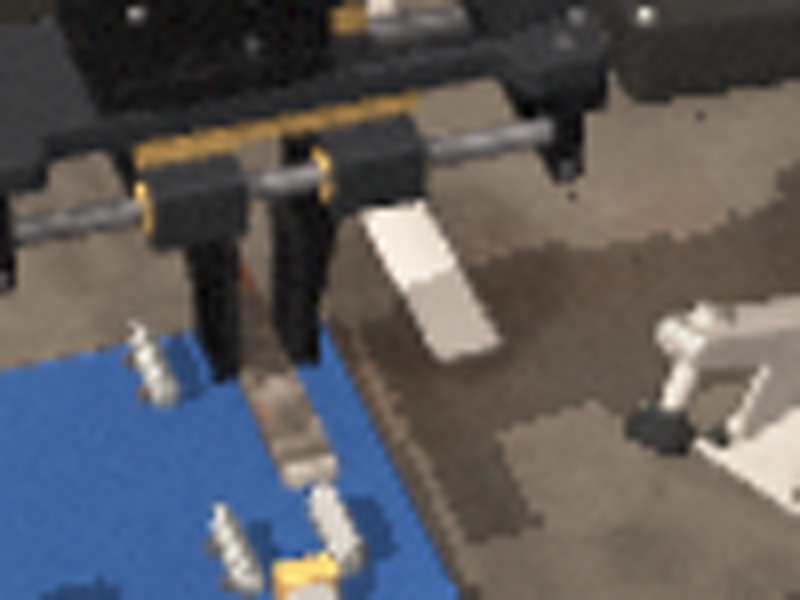

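View pics/top4.png

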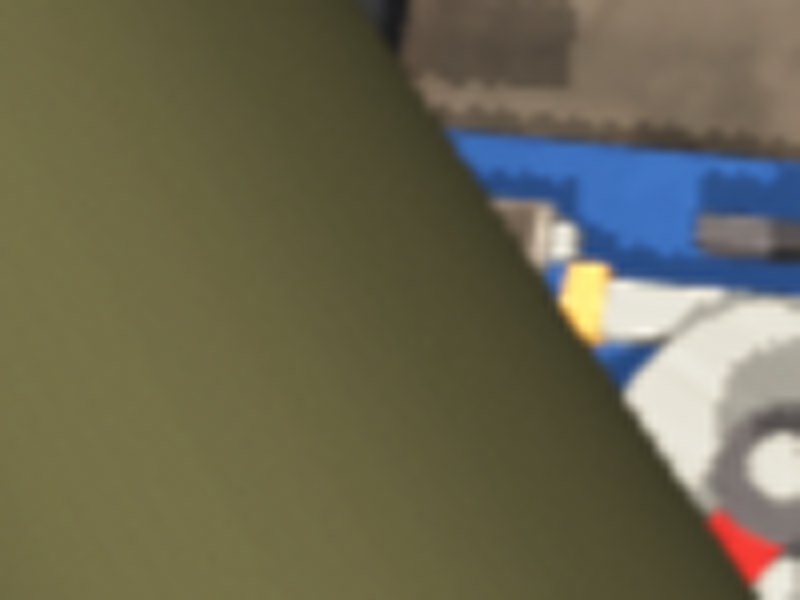

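The bar's near end shows in both views: scene crop (310,468) and top crop (540,230), above the -y rail pair and short of the brass pusher. The measured pose still seems to be settling, so I'll let it settle before judging it.

```bash
python3 -m jog '[{"rot":[0,0,0],"travel":[0,0,0],"jaw":1},{"rot":[0,0,0],"travel":[0,0,0],"jaw":1}]'
python3 go.py .6184 .272 .045 0.8
python3 -m jog '[{"rot":[0,0,0],"travel":[0,0,0],"jaw":1},{"rot":[0,0,0],"travel":[0,0,0],"jaw":1},{"rot":[0,0,0],"travel":[0,0,0],"jaw":1}]'
python3 go.py .6184 .272 .045 0.8
python3 - <<'E'
from h import *
for n in("scene","top"):
    im=ctrl.get_image(n)[:,:,::-1]; x,y={"top":(205,165),"scene":(300,150)}[n]
    cv2.imwrite(f"pics/{n}5f.png",im)
    cv2.imwrite(f"pics/{n}5.png",cv2.resize(im[y:y+40,x:x+50],None,fx=15,fy=15,interpolation=cv2.INTER_CUBIC))
E
```

```text
time: 7.95
position: [0.6214, 0.2624, 0.0575]
tool_rot: [1.203, 1.204, -1.204]
ft_force: [-0.1, 0.3, -1.1]
grip_width: 0.169
t 7.95 pos [0.6214 0.2624 0.0575] phi 0.34 grip mm 14.7 F [-0.1  0.3 -1.1]
shift m [-0.003   0.0096 -0.0125] travel total (tool now) [ 0.0413 -0.01   -0.0324] (tool target) [ 0.0416 -0.0096 -0.0323] rot total [-0.092  0.068 -0.056]
time: 8.25
position: [0.6206, 0.2621, 0.0559]
tool_rot: [1.201, 1.205, -1.206]
ft_force: [-0.4, 0.3, -1.3]
grip_width: 0.164
t 8.25 pos [0.6206 0.2621 0.0559] phi 0.36 grip mm 14.2 F [-0.4  0.3 -1.3]
shift m [-0.0022  0.0099 -0.0109] travel total (tool now) [ 0.0362 -0.0072 -0.0333] (tool target) [ 0.0365 -0.0069 -0.0331] rot total [-0.088  0.076 -0.031]
```

View pics/scene5.png

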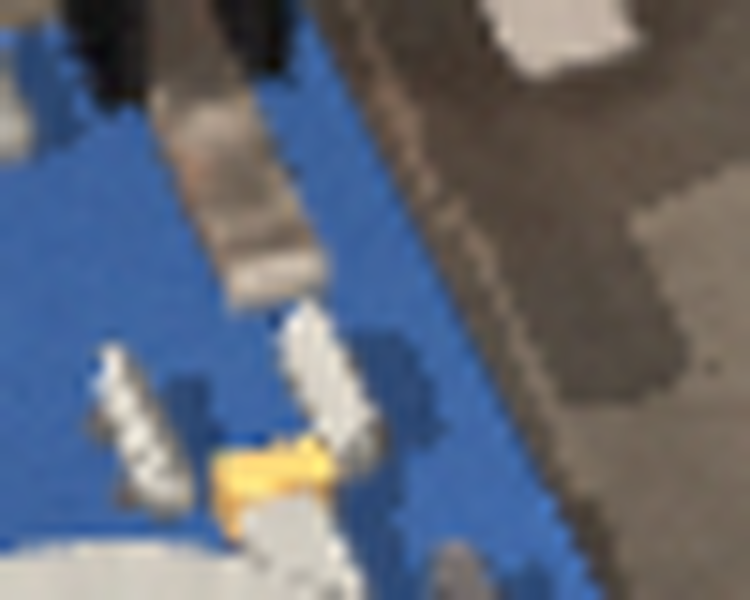

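View pics/top5.png

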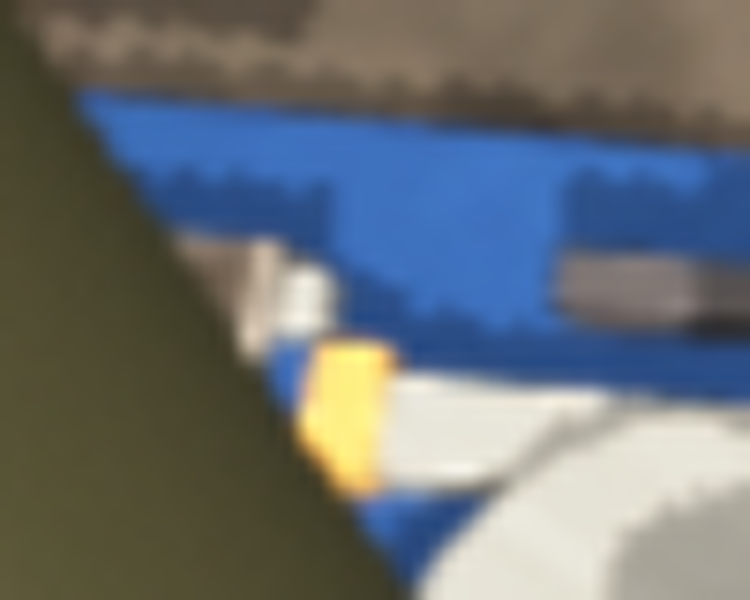

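Run:
```python
from h import *
print("end up",tri((221.9,184.8),(318.5,167.1)),"low",tri((223.5,185),(318.7,169.5)))
print("pusher",tri((225.7,192.2),(318.1,180)))
for z in(.02,.024): print(onz("top",225.7,192.2,z),onz("scene",318.1,180,z))
for z in(.061,): print(onz("top",221.9,184.8,z),onz("scene",318.5,167.1,z))
```

```text
end up (array([0.62241375, 0.20630245, 0.05819281]), np.float64(0.0013819989174703301)) low (array([0.62322319, 0.20465161, 0.05236541]), np.float64(0.00028681058226667566))
pusher (array([0.62105111, 0.20706308, 0.01661397]), np.float64(0.002702365446378229))
[0.61869567 0.2061833  0.02      ] [0.62141731 0.20392044 0.02      ]
[0.61757024 0.2051928  0.024     ] [0.62018118 0.1998346  0.024     ]
[0.62086333 0.20555522 0.061     ] [0.62222294 0.20346292 0.061     ]
```

```bash
python3 -m jog '[{"rot":[-0.088,0.07,-0.03],"travel":[0,-0.008,-0.026],"jaw":1},{"rot":[0,0,0],"travel":[0.05,0,0],"jaw":1},{"rot":[0,0,0],"travel":[0.03,0,0],"jaw":1},{"rot":[0,0,0],"travel":[0,0,0],"jaw":1},{"rot":[0,0,0],"travel":[0,0,0],"jaw":1},{"rot":[0,0,0],"travel":[0,0,0],"jaw":1}]' 
python3 go.py .6182 .2698 .0125 0.8
```

```text
time: 8.95
position: [0.6184, 0.2698, 0.0319]
tool_rot: [1.199, 1.215, -1.199]
ft_force: [0.8, -0.7, -0.3]
grip_width: 0.171
t 8.95 pos [0.6184 0.2698 0.0319] phi 0.78 grip mm 14.9 F [ 0.8 -0.7 -0.3]
shift m [-0.0002 -0.     -0.0194] travel total (tool now) [ 0.0647 -0.0005  0.0001] (tool target) [ 0.0647 -0.0005  0.0001] rot total [-0.003  0.004 -0.002]
```

```bash
python3 -m jog '[{"rot":[0,0,0],"travel":[0.025,0,0],"jaw":1},{"rot":[0,0,0],"travel":[0.02,0,0],"jaw":1},{"rot":[0,0,0],"travel":[0.01,0,0],"jaw":1},{"rot":[0,0,0],"travel":[0,0,0],"jaw":1},{"rot":[0,0,0],"travel":[0,0,0],"jaw":1}]' 
python3 go.py .6182 .2698 .0125 0.8
python3 - <<'E'
from h import *
for n in("scene","top"):
    im=ctrl.get_image(n)[:,:,::-1]; x,y={"top":(205,165),"scene":(295,140)}[n]
    cv2.imwrite(f"pics/{n}6f.png",im)
    cv2.imwrite(f"pics/{n}6.png",cv2.resize(im[y:y+50,x:x+50],None,fx=12,fy=12,interpolation=cv2.INTER_CUBIC))
E
```

```text
time: 9.45
position: [0.6181, 0.2698, 0.0152]
tool_rot: [1.198, 1.216, -1.199]
ft_force: [0.5, 0.6, -1.0]
grip_width: 0.173
t 9.45 pos [0.6181 0.2698 0.0152] phi 0.8 grip mm 15.1 F [ 0.5  0.6 -1. ]
shift m [ 0.0001 -0.     -0.0027] travel total (tool now) [0.0089 0.0004 0.0001] (tool target) [0.0089 0.0004 0.0001] rot total [-0.001  0.006  0.003]
```

View pics/scene6.png

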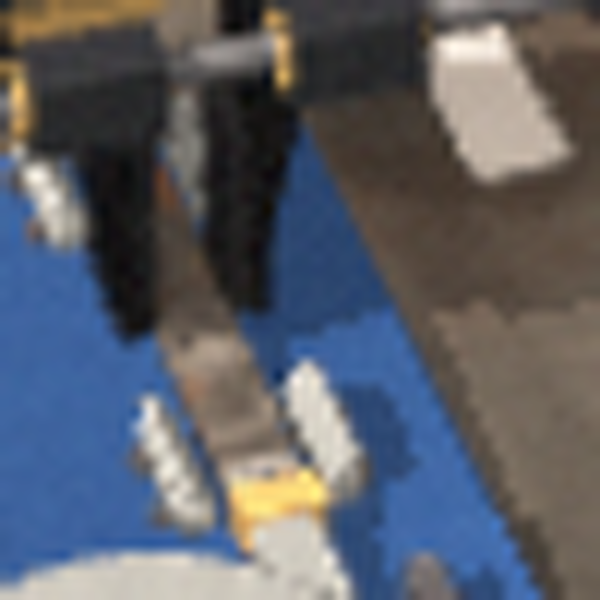

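The scene view shows the bar's end between the inner rails (crop 150–350, 360–520), just in front of the brass pusher (crop 280,490). Now lowering gently until it touches.

```bash
python3 -m jog '[{"rot":[0,0,0],"travel":[0.006,0,0],"jaw":1},{"rot":[0,0,0],"travel":[0,0,0],"jaw":1},{"rot":[0,0,0],"travel":[0,0,0],"jaw":1}]' 
python3 -m jog '[{"rot":[0,0,0],"travel":[0.004,0,0],"jaw":1},{"rot":[0,0,0],"travel":[0,0,0],"jaw":1},{"rot":[0,0,0],"travel":[0,0,0],"jaw":1}]'
```

```text
time: 9.85
position: [0.6181, 0.2698, 0.0135]
tool_rot: [1.199, 1.215, -1.199]
ft_force: [-0.0, 0.3, -1.0]
grip_width: 0.17
time: 10.15
position: [0.6183, 0.2699, 0.0129]
tool_rot: [1.199, 1.215, -1.199]
ft_force: [-2.2, -0.8, 4.6]
grip_width: 0.167
```

```bash
python3 -m jog '[{"rot":[0,0,0],"travel":[0,0,0],"jaw":0.3},{"rot":[0,0,0],"travel":[0,0,0],"jaw":0.3},{"rot":[0,0,0],"travel":[0,0,0],"jaw":0.3},{"rot":[0,0,0],"travel":[-0.03,0,0],"jaw":0.3},{"rot":[0,0,0],"travel":[-0.1,0,0],"jaw":0.3},{"rot":[0,0,0],"travel":[-0.14,0,0],"jaw":0.3},{"rot":[0,0,0],"travel":[-0.14,0,0],"jaw":0.2},{"rot":[0,0,0],"travel":[-0.1,0,0],"jaw":0.2}]' 
python3 go.py .471 .198 .16 0.8
python3 - <<'E'
from h import *
for n in("scene","top"):
    im=ctrl.get_image(n)[:,:,::-1]; x,y={"top":(150,150),"scene":(280,130)}[n]
    cv2.imwrite(f"pics/{n}7f.png",im)
    cv2.imwrite(f"pics/{n}7.png",cv2.resize(im[y:y+75,x:x+100],None,fx=8,fy=8,interpolation=cv2.INTER_CUBIC))
E
```

```text
time: 10.95
position: [0.6189, 0.2707, 0.1692]
tool_rot: [1.201, 1.214, -1.196]
ft_force: [0.1, 0.5, 0.7]
grip_width: 0.387
t 10.95 pos [0.6189 0.2707 0.1692] phi 0.81 grip mm 33.7 F [0.1 0.5 0.7]
shift m [-0.1479 -0.0727 -0.0092] travel total (tool now) [ 0.0287 -0.4964  0.2355] (tool target) [ 0.0307 -0.4962  0.2355] rot total [ 0.003 -0.013 -0.038]
```

View pics/scene7.png

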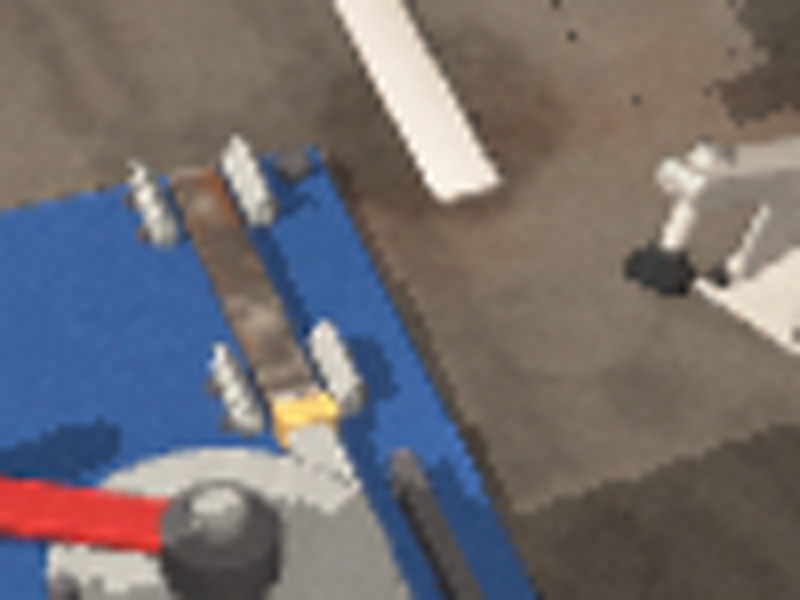

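View pics/top7.png

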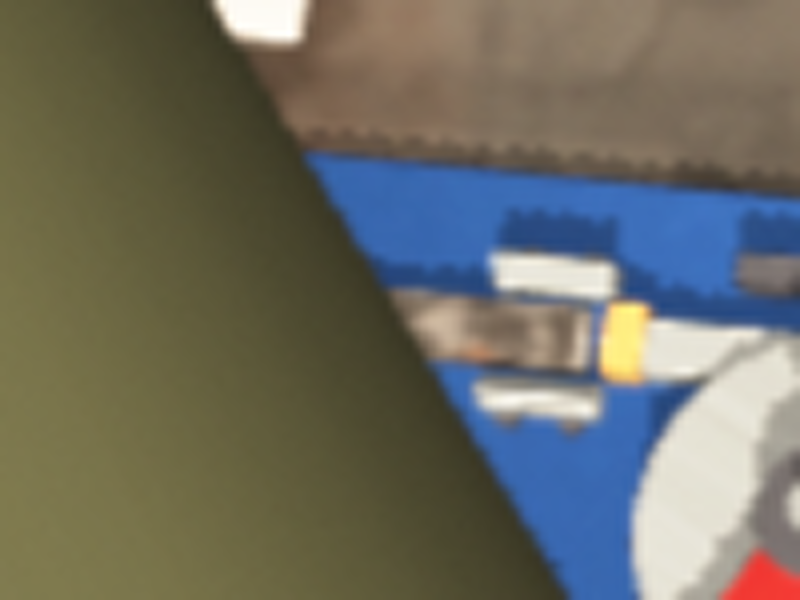

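The bar lies flat between both rail pairs. In the top view its end is at crop (575–590,340), with a small gap of a few mm to the brass pusher at (602,340). Next I'll check that gap numerically and go to the knob.

```bash
python3 -m jog '[{"rot":[0,0,0],"travel":[0,-0.1245,0.059],"jaw":0},{"rot":[0,0,0],"travel":[0,-0.1245,0.059],"jaw":0},{"rot":[0,0,0],"travel":[0,-0.1245,0.059],"jaw":0},{"rot":[0,0,0],"travel":[0,-0.1245,0.059],"jaw":0},{"rot":[1,0,0],"travel":[0,0,0],"jaw":0},{"rot":[1,0,0],"travel":[0,0,0],"jaw":0},{"rot":[1,0,0],"travel":[0,0,0],"jaw":0},{"rot":[1,0,0],"travel":[0,0,0],"jaw":0}]' 
python3 -m jog '[{"rot":[1,0,0],"travel":[0,0,0],"jaw":0},{"rot":[1,0,0],"travel":[0,0,0],"jaw":0},{"rot":[1,0,0],"travel":[0,0,0],"jaw":0},{"rot":[1,0,0],"travel":[0,0,0],"jaw":0},{"rot":[1,0,0],"travel":[0,0,0],"jaw":0},{"rot":[1,0,0],"travel":[0,0,0],"jaw":0},{"rot":[1,0,0],"travel":[0,0,0],"jaw":0},{"rot":[1,0,0],"travel":[0,0,0],"jaw":0}]' 
python3 -m jog '[{"rot":[1,0,0],"travel":[0,0,0],"jaw":0},{"rot":[1,0,0],"travel":[0,0,0],"jaw":0},{"rot":[1,0,0],"travel":[0,0,0],"jaw":0},{"rot":[1,0,0],"travel":[0,0,0],"jaw":0},{"rot":[1,0,0],"travel":[0,0,0],"jaw":0},{"rot":[1,0,0],"travel":[0,0,0],"jaw":0},{"rot":[0,0,0],"travel":[0,0,0],"jaw":0},{"rot":[0,0,0],"travel":[0,0,0],"jaw":0}]' 
python3 go.py .470 .198 .1 -90
python3 - <<'E'
from h import *
for n in("scene","top"):
    im=ctrl.get_image(n)[:,:,::-1]; x,y={"top":(150,150),"scene":(210,120)}[n]
    cv2.imwrite(f"pics/{n}8f.png",im)
    cv2.imwrite(f"pics/{n}8.png",cv2.resize(im[y:y+110,x:x+150],None,fx=5,fy=5,interpolation=cv2.INTER_CUBIC))
print("far end",onz("scene",304,151.6,.016),"near end top",onz("top",150+571/8,150+335/8,.016),"pusher",onz("top",150+602/8,150+340/8,.02))
E
```

```text
time: 11.85
position: [0.4694, 0.1967, 0.1652]
tool_rot: [1.453, 1.028, -1.455]
ft_force: [0.1, 0.7, -0.1]
grip_width: 0.501
time: 12.65
position: [0.4694, 0.197, 0.165]
tool_rot: [1.919, 0.525, -1.921]
ft_force: [0.5, 0.4, -0.1]
grip_width: 0.502
time: 13.45
position: [0.4695, 0.197, 0.1651]
tool_rot: [2.213, 0.017, -2.213]
ft_force: [-0.0, 0.1, -0.7]
grip_width: 0.5
t 13.45 pos [0.4695 0.197  0.1651] phi -89.08 grip mm 43.5 F [-0.   0.1 -0.7]
shift m [ 0.0005  0.001  -0.0651] travel total (tool now) [ 0.2171 -0.0035 -0.0019] (tool target) [ 0.2171 -0.0034 -0.0017] rot total [ 0.184  0.005 -0.008]
far end [0.61857137 0.31839315 0.016     ] near end top [0.61950017 0.21583756 0.016     ] pusher [0.61798073 0.20697181 0.02      ]
```

View pics/scene8.png

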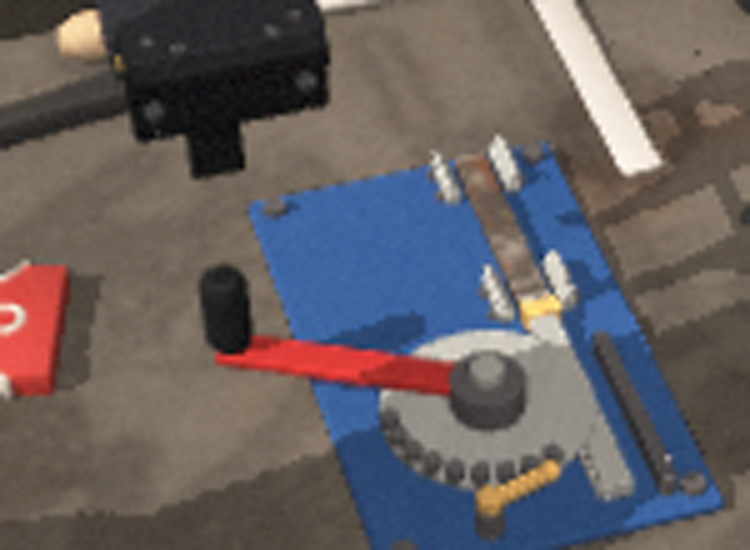

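View pics/top8.png

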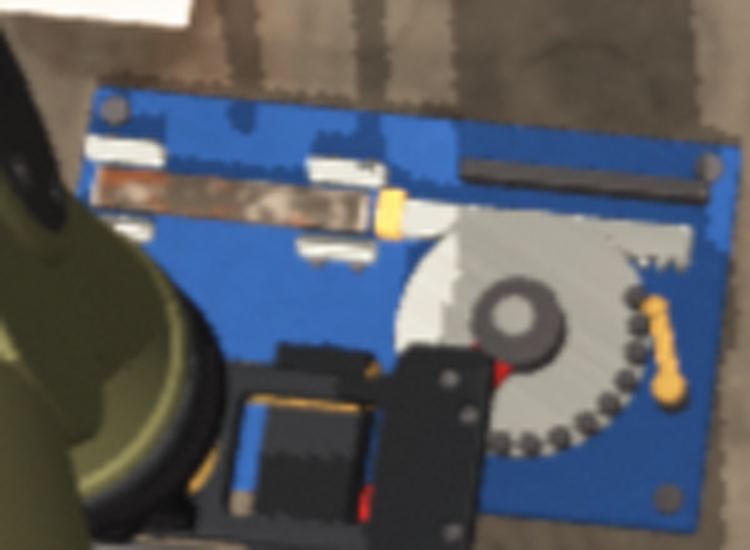

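The top view shows the bar centred in both rail pairs with about 7 mm to the pusher, which is inside the 0–20 mm window. The gripper is above the knob, so I'll lower it and grip.

```bash
python3 -m jog '[{"rot":[0.18,0,0],"travel":[0.13,-0.0035,-0.002],"jaw":0},{"rot":[0,0,0],"travel":[0.1,0,0],"jaw":0},{"rot":[0,0,0],"travel":[0.08,0,0],"jaw":0},{"rot":[0,0,0],"travel":[0,0,0],"jaw":0},{"rot":[0,0,0],"travel":[0,0,0],"jaw":0}]' 
python3 go.py .470 .198 .048 -90
python3 - <<'E'
from h import *
for n in("scene",):
    im=ctrl.get_image(n)[:,:,::-1]; x,y={"top":(150,150),"scene":(200,100)}[n]
    cv2.imwrite(f"pics/{n}9.png",cv2.resize(im[y:y+120,x:x+160],None,fx=5,fy=5,interpolation=cv2.INTER_CUBIC))
E
```

```text
time: 14.05
position: [0.4704, 0.1983, 0.0727]
tool_rot: [-2.22, 0.001, 2.221]
ft_force: [0.5, -0.9, 1.0]
grip_width: 0.5
t 14.05 pos [0.4704 0.1983 0.0727] phi -90.06 grip mm 43.5 F [ 0.5 -0.9  1. ]
shift m [-0.0004 -0.0003 -0.0247] travel total (tool now) [0.0822 0.0009 0.0011] (tool target) [0.0822 0.0009 0.0012] rot total [-0.012  0.005 -0.001]
```

View pics/scene9.png

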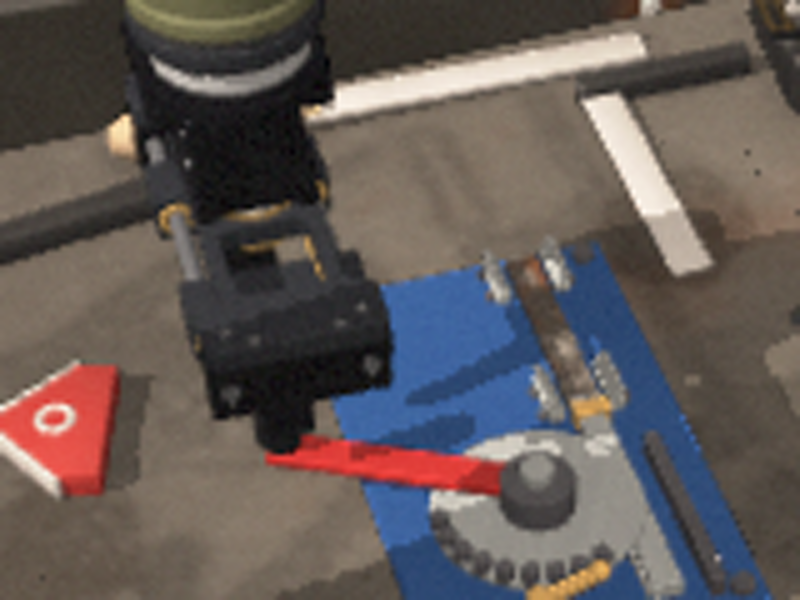

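The near finger is in front of the knob (crop 283,430) and the lever hasn't moved. I'll lower the rest and close.

```bash
python3 -m jog '[{"rot":[0,0,0],"travel":[0.04,0,0],"jaw":0},{"rot":[0,0,0],"travel":[0.04,0,0],"jaw":0},{"rot":[0,0,0],"travel":[0,0,0],"jaw":0},{"rot":[0,0,0],"travel":[0,0,0],"jaw":0}]' 
python3 -m jog '[{"rot":[0,0,0],"travel":[0,0,0],"jaw":1},{"rot":[0,0,0],"travel":[0,0,0],"jaw":1},{"rot":[0,0,0],"travel":[0,0,0],"jaw":1},{"rot":[0,0,0],"travel":[0,0,0],"jaw":1},{"rot":[0,0,0],"travel":[0,0,0],"jaw":1}]' 45
python3 -m jog '[{"rot":[0,0,0],"travel":[0,0,0],"jaw":1},{"rot":[0,0,0],"travel":[0,0,0],"jaw":1}]'
python3 go.py .470 .198 .048 -90
```

```text
time: 14.5
position: [0.47, 0.198, 0.048]
tool_rot: [-2.22, 0.002, 2.222]
ft_force: [-0.3, 0.1, 0.3]
grip_width: 0.498
time: 15.0
position: [0.4705, 0.1979, 0.0486]
tool_rot: [-2.221, 0.003, 2.221]
ft_force: [0.0, -0.1, 0.5]
grip_width: 0.235
time: 15.2
position: [0.4705, 0.1979, 0.0485]
tool_rot: [-2.221, 0.003, 2.22]
ft_force: [-0.9, -1.5, 2.3]
grip_width: 0.233
t 15.2 pos [0.4705 0.1979 0.0485] phi -90.11 grip mm 20.3 F [-0.9 -1.5  2.3]
shift m [-0.0005  0.0001 -0.0005] travel total (tool now) [ 0.0018 -0.0004  0.0018] (tool target) [ 0.0018 -0.0004  0.0018] rot total [-0.023 -0.004 -0.008]
```

```bash
cat > arc.py <<'E'
from h import *
a0=np.pi-.5+.0137; g=np.array([.4705,.1979]); pv=g-.12*np.array([np.cos(a0),np.sin(a0)])
K=lambda t: pv+.12*np.array([np.cos(a0+t),np.sin(a0+t)])
if __name__=="__main__":
    print("pivot",pv)
    T=np.arange(0,1.01,.0625)
    for a,b in zip(T[:-1],T[1:]):
        d=K(b)-K(a); print(round(b,4),K(b).round(4),"tool y,z",round(-d[1]/.3,4),round(-d[0]/.3,4))
    p=np.array(ctrl.get_state()["position"][:2])-pv
    print("meas ang",np.arctan2(p[1],p[0])%(2*np.pi)-a0,"r",np.hypot(*p))
E
python3 arc.py
```

```text
pivot [0.57658818 0.14181703]
0.0625 [0.4672 0.1912] tool y,z 0.0225 0.011
0.125 [0.4643 0.1842] tool y,z 0.0231 0.0096
0.1875 [0.4619 0.1771] tool y,z 0.0236 0.0081
0.25 [0.4599 0.1699] tool y,z 0.0241 0.0066
0.3125 [0.4584 0.1626] tool y,z 0.0245 0.0051
0.375 [0.4573 0.1551] tool y,z 0.0247 0.0036
0.4375 [0.4567 0.1477] tool y,z 0.0249 0.002
0.5 [0.4566 0.1402] tool y,z 0.025 0.0004
0.5625 [0.4569 0.1327] tool y,z 0.025 -0.0011
0.625 [0.4577 0.1252] tool y,z 0.0249 -0.0027
0.6875 [0.459  0.1178] tool y,z 0.0246 -0.0042
0.75 [0.4607 0.1105] tool y,z 0.0243 -0.0058
0.8125 [0.4629 0.1034] tool y,z 0.0239 -0.0073
0.875 [0.4655 0.0963] tool y,z 0.0234 -0.0087
0.9375 [0.4686 0.0895] tool y,z 0.0228 -0.0102
1.0 [0.4721 0.0828] tool y,z 0.0221 -0.0116
meas ang 2.584920434589577e-05 r 0.11996699610839497
```

First click: four rows to 0.25 rad, then a pause.

```bash
python3 -m jog '[{"rot":[0,0,0],"travel":[0,0.0225,0.011],"jaw":1},{"rot":[0,0,0],"travel":[0,0.0231,0.0096],"jaw":1}]'
python3 -m jog '[{"rot":[0,0,0],"travel":[0,0.0236,0.0081],"jaw":1},{"rot":[0,0,0],"travel":[0,0.0241,0.0066],"jaw":1},{"rot":[0,0,0],"travel":[0,0,0],"jaw":1},{"rot":[0,0,0],"travel":[0,0,0],"jaw":1}]'
python3 arc.py | tail -1
```

```text
time: 15.4
position: [0.4657, 0.1877, 0.0487]
tool_rot: [-2.224, -0.006, 2.213]
ft_force: [4.3, 6.6, -5.3]
grip_width: 0.237
time: 15.8
position: [0.4602, 0.1708, 0.0486]
tool_rot: [-2.222, 0.001, 2.219]
ft_force: [2.1, 3.3, -0.6]
grip_width: 0.239
meas ang 0.24233748174815206 r 0.11992849097030099
```

```bash
python3 -m jog '[{"rot":[0,0,0],"travel":[0,0.0245,0.0051],"jaw":1},{"rot":[0,0,0],"travel":[0,0.0247,0.0036],"jaw":1},{"rot":[0,0,0],"travel":[0,0.0249,0.002],"jaw":1},{"rot":[0,0,0],"travel":[0,0.025,0.0004],"jaw":1},{"rot":[0,0,0],"travel":[0,0,0],"jaw":1},{"rot":[0,0,0],"travel":[0,0,0],"jaw":1}]'
python3 arc.py | tail -1
python3 -m jog '[{"rot":[0,0,0],"travel":[0,0.025,-0.0011],"jaw":1},{"rot":[0,0,0],"travel":[0,0.0249,-0.0027],"jaw":1},{"rot":[0,0,0],"travel":[0,0.0246,-0.0042],"jaw":1},{"rot":[0,0,0],"travel":[0,0.0243,-0.0058],"jaw":1},{"rot":[0,0,0],"travel":[0,0,0],"jaw":1},{"rot":[0,0,0],"travel":[0,0,0],"jaw":1}]'
python3 arc.py | tail -1
python3 - <<'E'
from h import *
for n in("scene","top"):
    im=ctrl.get_image(n)[:,:,::-1]; x,y={"top":(140,150),"scene":(200,100)}[n]
    cv2.imwrite(f"pics/{n}10.png",cv2.resize(im[y:y+120,x:x+160],None,fx=5,fy=5,interpolation=cv2.INTER_CUBIC))
E
```

```text
time: 16.4
position: [0.4566, 0.141, 0.0486]
tool_rot: [-2.221, 0.002, 2.22]
ft_force: [0.9, 3.8, 0.7]
grip_width: 0.242
meas ang 0.49320479577422116 r 0.11994823203390702
time: 17.0
position: [0.4605, 0.1115, 0.0485]
tool_rot: [-2.221, 0.001, 2.22]
ft_force: [1.9, 4.1, 0.8]
grip_width: 0.237
meas ang 0.7418198435505681 r 0.11998686622810119
```

View pics/scene10.png

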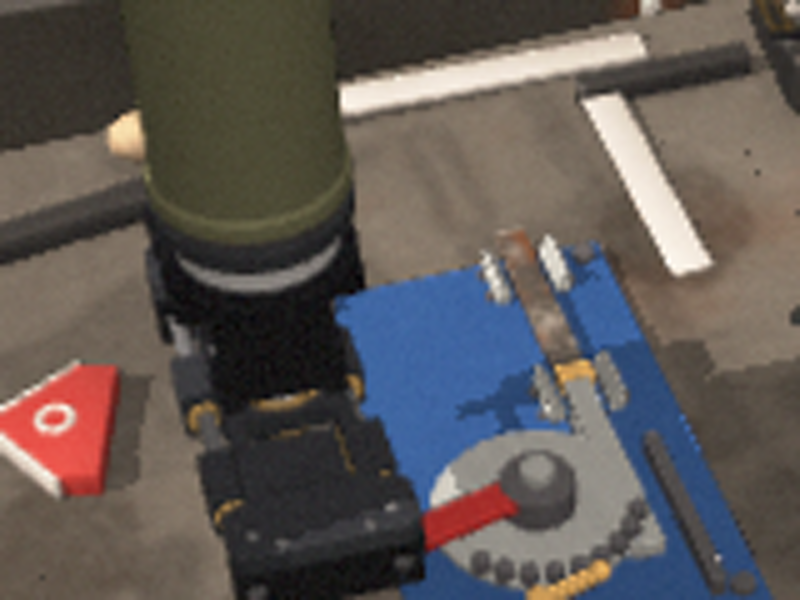

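View pics/top10.png

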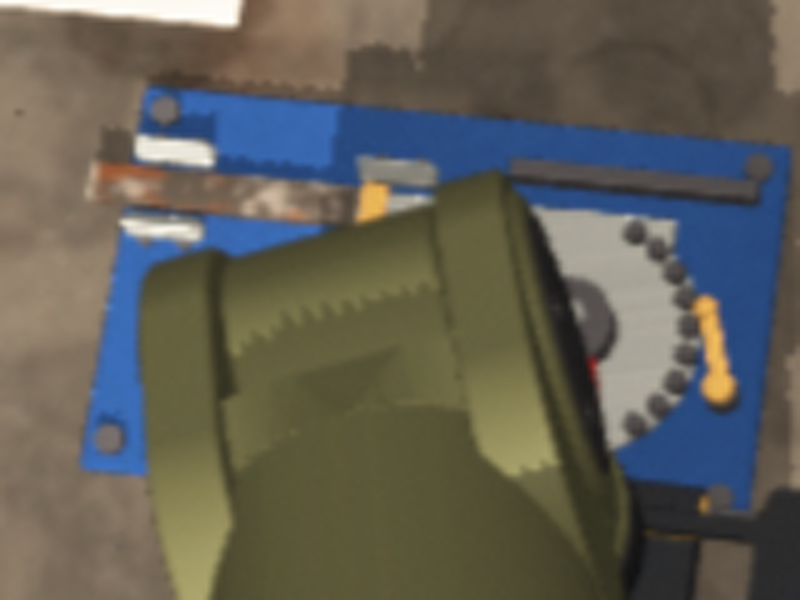

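The bar is in contact with the pusher (top crop 358,203) and feeding out past the outer rails (bar end at 90,180). Now the fourth click.

```bash
python3 -m jog '[{"rot":[0,0,0],"travel":[0,0.0239,-0.0073],"jaw":1},{"rot":[0,0,0],"travel":[0,0.0234,-0.0087],"jaw":1},{"rot":[0,0,0],"travel":[0,0.0228,-0.0102],"jaw":1},{"rot":[0,0,0],"travel":[0,0.0221,-0.0116],"jaw":1},{"rot":[0,0,0],"travel":[0,0,0],"jaw":1},{"rot":[0,0,0],"travel":[0,0,0],"jaw":1}]'
python3 arc.py | tail -1
python3 -m jog '[{"rot":[0,0,0],"travel":[0,0,0],"jaw":1},{"rot":[0,0,0],"travel":[0,0,0],"jaw":1},{"rot":[0,0,0],"travel":[0,0,0],"jaw":1}]'
python3 arc.py | tail -1
python3 - <<'E'
from h import *
for n in("scene","top"):
    im=ctrl.get_image(n)[:,:,::-1]; x,y={"top":(140,150),"scene":(200,100)}[n]
    cv2.imwrite(f"pics/{n}11f.png",im)
    cv2.imwrite(f"pics/{n}11.png",cv2.resize(im[y:y+120,x:x+160],None,fx=5,fy=5,interpolation=cv2.INTER_CUBIC))
E
```

```text
time: 17.7
position: [0.4715, 0.0839, 0.0485]
tool_rot: [-2.22, 0.001, 2.221]
ft_force: [-0.3, 6.1, 3.2]
grip_width: 0.238
meas ang 0.9895841332360931 r 0.11999410527604229
time: 18.0
position: [0.4714, 0.0841, 0.0485]
tool_rot: [-2.22, 0.001, 2.221]
ft_force: [-0.5, 6.3, 3.1]
grip_width: 0.234
meas ang 0.9878449711621893 r 0.11999376986515131
```

View pics/scene11.png

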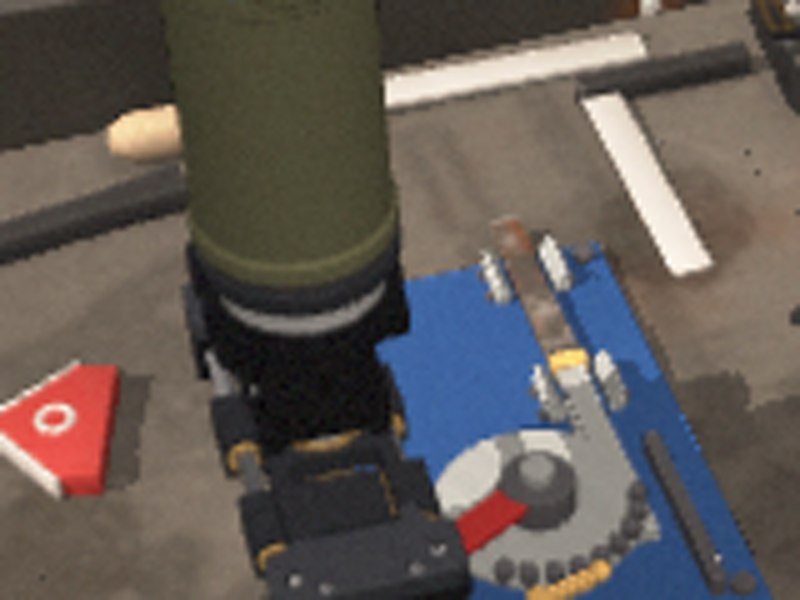

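View pics/top11.png

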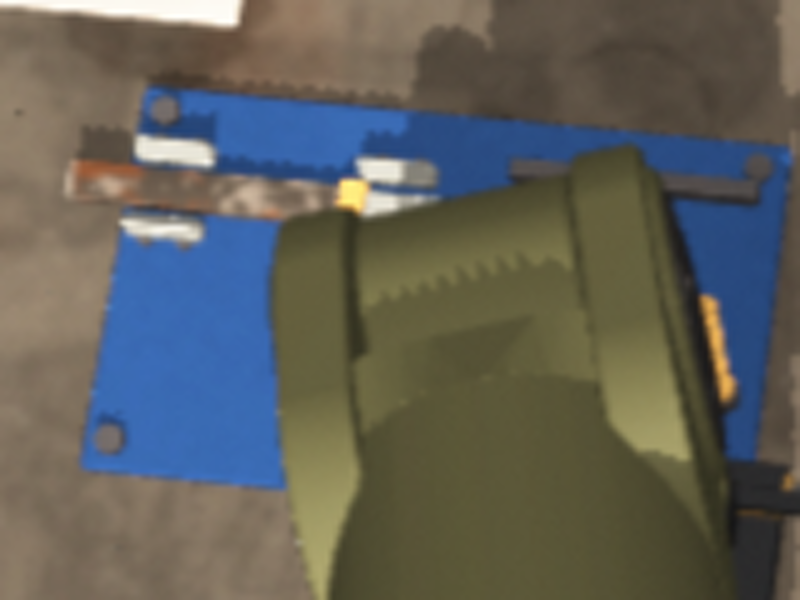

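```bash
python3 -m jog '[{"rot":[0,0,0],"travel":[0,0.0035,-0.002],"jaw":1},{"rot":[0,0,0],"travel":[0,0,0],"jaw":1},{"rot":[0,0,0],"travel":[0,0,0],"jaw":1},{"rot":[0,0,0],"travel":[0,0,0],"jaw":1},{"rot":[0,0,0],"travel":[0,0,0],"jaw":1},{"rot":[0,0,0],"travel":[0,0,0],"jaw":1}]'
python3 arc.py | tail -1
python3 - <<'E'
from h import *
im=ctrl.get_image("top")[:,:,::-1].astype(int); r0=cv2.imread("pics/top8f.png").astype(int)
for nm,i in(("rest",r0),("now",im)):
    m=((i[...,2]>200)&(i[...,1]>140)&(i[...,0]<130)).astype(np.uint8); m[:180]=0;m[200:]=0
    for k in comp(m,15): print(nm,k[0].tolist(),k[1].round(1),onz("top",*k[1],.02).round(4))
E
```

```text
time: 18.7
position: [0.4717, 0.0835, 0.0485]
tool_rot: [-2.22, -0.0, 2.222]
ft_force: [0.4, 6.3, 2.8]
grip_width: 0.234
meas ang 0.9937960394905176 r 0.12002678892403945
now [207, 186, 6, 5, 19] [210.  188.5] [0.6226 0.2384 0.02  ]
```

```bash
python3 -c "
from bench import ctrl
s=ctrl.get_state();print(s['time'],s['position'],s['grip_width'],s['ft_force']);print(ctrl.close_job())"
```

```text
18.75 [0.47170785 0.08347393 0.04849333] 0.23640630402728266 [-0.52584877  6.41718905  1.89403256]
the job is handed in; nothing more can be done
None
```

The job is handed in at 18.75 s: the short bar is in the feeder channel and has been fed out by four clicks. The gripper is still closed on the knob at the fourth notch.

**Bar:** I picked it from the bin without moving the other four parts and laid it flat between both rail pairs. Its end sat about 7 mm in front of the pusher with the lever at rest.

**Lever:** I swung it one click at a time and did not pass the fourth notch.

**Last checks:**
- **Lever angle:** the measured arm position gives about 0.994 rad, against 1.0 for the fourth notch and 1.125 for the next crest.
- **Push:** the reaction at the wrist was about 6 N, up about 2 N from the reading near the third notch. That fits the lever sitting in the fourth notch.
- **Pusher travel:** the top view shows about 18 pixels, or roughly 36 mm, as expected for four clicks.

**Disagreements:**
- **Feeder position:** the two cameras differed by about 4 mm along the channel. I used the mean and confirmed it with the close-up of the bar end and pusher.
- **Gripper opening:** it reads about 1.5 mm low on both the bar and the knob.
- **Pusher colour check:** my last check by colour found the pusher only in the final picture, not in the one at rest. The 36 mm therefore rests on pixel positions I read by eye.

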